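Drift a sagging flange bearing into line and drop in two more screws

ROBOT

A 6-joint arm with a two-finger parallel gripper is mounted at the origin on a cart in front of the work surface, level with it; the furniture and walls round the work are solid. World frame = base frame: x ahead of the robot, y to its left, z up, the work surface at z = 0. Lengths are in m, angles in degrees, forces in N, time in s.
With the tool pointing down it reaches from about 0.3 to 0.75 m from the base axis. Payload 8.5 kg.
Tool frame: the origin (TCP) lies midway between the tips of the shut fingers; the grasp point (between the pads) lies 19 mm behind it (env.grip_depth is the distance from the TCP to the grasp point, in m); y points along the fingers, x is the direction in which the jaws open and shut, and the axes are right-handed (so a half turn about y gives the same grasp; the last joint's range is limited). The gripper opens to 85 mm and grips with 20 to 120 N. Pads are 22 mm wide; open, the fingers measure 114 mm over their backs; the gripper's body (76 mm by 85 mm) begins 54 mm behind the grasp point. The pads swing forward as they close: fully open they stand 13 mm farther back than shut.
Start: joints at [-12.336, 21.807, 74.336, -0, 83.858, -12.336], TCP at [0.55, 0, 0.211] pointing down, gripper open.
Joint ranges: [-178.18, 178.18], [-50.72, 133.34], [12.68, 142.11], [-81.47, 261.47], [9.98, 163.14], [-165.26, 165.26]. Speed limits (degrees/s): [136.94, 136.94, 180, 180, 180, 180].

INTERFACE

Orientations are given as a 3x3 rotation matrix whose columns are the frame's x, y, z axes.
In Python, from rig import env gives the robot as it stands.
- The arm moves only by the shell command python3 -m inch 'ROWS' [FORCE]. ROWS is JSON, a list that holds one entry, the list of rows, each a list of 7 numbers: the gripper command: -1 is shut, 1 is fully open, values between are in proportion, then the shift along the world's x, y, z in cm, then the turn, a rotation vector about the world's x, y, z in degrees. In form: [[[grip, dx, dy, dz, rx, ry, rz], ...]]. A call has 1 to 20 rows; each row is the pose to reach, as a shift and turn from the pose commanded when the call began; what a row does not reach only later rows make up. A row lasts 1/8 s, in which the tool goes at most 62.5 mm and 10.7 degrees, less where a joint would pass 70% of its speed; a pose out of reach is approached as far as the arm can. A call with a gripper value outside its range is refused whole. The fingers move at their own pace and stop on an object; FORCE is the grip in N (left out, the last holds). Time passes only in rows, so rows that repeat a pose let the fingers close. It gives the time, the measured TCP pose, the force and the opening at its end, in the units of the state.
- env.observe(): the state, without advancing time (a new reading comes with each control period).
- env.get_image(name): name is "scene" or "top" or "wrist"; returns a dict with "frame" (400x640x3 uint8, red, green, blue), "mtx" (3x3 intrinsics, pixels), "distortion" ([k1, k2, p1, p2, k3] as OpenCV has them; the pictures are not rectified), "rvec" (rotation vector, rad) and "tvec" (3), from world to camera coordinates, as OpenCV has them. Camera axes: x right, y down, z forward; pixel columns grow to the right and rows downward; lengths in m; the calibration is good to about 2 mm. A picture is of the moment at which its call begins. There is no depth.
- env.close_job(): hands the job in, once; it reports no verdict.
The state is a dict: "time_s": time; "q": joint angles; "qvel": joint speeds; "joint_efforts": joint torques, N m; "position": TCP position; "tool_rot": TCP orientation; "ft_force": force on the tool from outside, world axes, zero at the start; "wrist_torque": the same for the moment, N m; "grip_width": finger opening in m.
Only numpy, scipy, OpenCV 4.12 (cv2) and the standard library are available. Lean on these libraries where they do the work, as an engineer would, in place of code of your own. Each camera call takes 0.05 s, during which the arm holds its last target.

TASK

The square flange bearing has sagged round the one screw that holds it to the sloping bracket, so its other holes no longer line up. Take the steel drift from the drilled stand, work it through the hole diagonally opposite the fitted screw to swing the flange back into line, push it in square to the face up to its shoulder and leave it there; then put the two socket-head screws from the stand fully home in the two other holes. Do not disturb the oil bottle or the ratchet.

Things in the scene. Friction and masses are not known exactly. Their poses are not given: they have to be found in the camera images.
- bearing_flange (a joint): Turn (rad) of the flange bearing about its one fitted, finger-tight screw (upper left corner seen from the robot). 0: all holes in line with the bracket's; positive: sagged clockwise seen from in front; starts at 0.045 to 0.062, limits -0.03 and 0.075. Friction 0.6 Nm plus 0.2 Nm of sag (about 5 N sideways at the drift hole); it stays where it is put.
- plate_hole_drift (a point): Drift hole (lower right seen from the robot) in the bracket's mounting plate, which lies under the flange and slopes 25 degrees, facing up and towards the robot. Centre at the plate's upper face; 19 mm across, through 12 mm, 70 mm of open space behind. Frame: z = outward normal of the face, x = up the slope, y = level, to the left.
- plate_hole_low (a point): The same for the lower left hole, which takes a screw: 110 mm from the drift hole along +y. Same frame. The four 19 mm holes form a square of 110 mm; the fitted screw is in the upper left one.
- plate_hole_high (a point): The same for the upper right hole, which takes a screw: 110 mm from the drift hole along +x. Same frame.
- flange_hole_drift (a point): The flange's own drift hole (19 mm, through), centre at the flange's upper face, 14 mm above the plate. At the start it lies 7.0 to 9.7 mm (156 mm x the turn) off the plate's hole, so only a lens 9.3 to 12 mm wide is open through both. Flange: grey cast iron, 140 mm square, 14 mm thick, with a round boss (82 mm across, 28 mm high) in the middle. Frame as the plate's, turned with it.
- flange_hole_low (a point): The flange's lower left hole (19 mm, through), centre at its upper face, 14 mm above the plate; moves with the flange.
- flange_hole_high (a point): The flange's upper right hole (19 mm, through), centre at its upper face, 14 mm above the plate; moves with the flange.
- drift_grip (a point): The drift: steel pin 145 mm long, 0.24 kg, hanging upright in the stand. Point: on its axis, half-way up its round grip (22 mm across, 25 mm up and down from here; above it a head 25 mm across, 10 mm high). z = axis, tip to head. Below: shoulder 30 mm across, 8 mm thick, its underside 33 mm below this point; 32 mm of shank 18 mm across; a 45 mm taper to the 6 mm tip.
- drift_tip (a point): The drift's tip, 110 mm below drift_grip along its axis (77 mm below the shoulder's underside); z along the axis towards the head.
- screw_a_head (a point): One of two like dark socket-head screws, 0.14 kg, hanging upright in the stand. Point: centre of its round head (24 mm across, 8 mm up and down from here). z = axis, tip to head. Under the head a fixed washer (30 mm across, 3 mm thick), its underside 11 mm below this point; then 60 mm of shank, 16 mm across, with a rounded end.
- screw_a_tip (a point): Lower end of that screw's shank, 71 mm below screw_a_head along the axis; z along the axis towards the head.
- screw_b_head (a point): The other screw, the same in every way: centre of its head.
- screw_b_tip (a point): Lower end of the other screw's shank, 71 mm below screw_b_head.
- stand: Folded sheet-steel stand, 80 x 190 mm, fixed; its drilled top is 100 mm above this origin (centre of its underside). Three 19 mm holes along its y axis at -60, 0 and +60 mm hold the drift and the two screws, in any order; the shanks hang free below.
- bracket: Welded grey bracket bolted to the bench, base 172 x 212 mm, origin at the centre of its underside; x points to its high rear side. Its mounting plate is 150 mm square; the low edge faces the robot.
- oil_bottle: Amber oil bottle with a red spout, 57 mm wide, 207 mm high, standing; origin at its underside. Leave alone.
- ratchet: Steel ratchet handle, 203 mm long, lying on the bench; origin at its underside. Leave alone.

How it is judged:
By the outcome, as a careful person would: the job done as asked, in the order asked, and still so for the second after the job is handed in, with the robot touching nothing.
It also fails if it takes over 69 s, if anything falls off the work surface, if the arm or the gripper's body presses on something with over 40 N, if the wrist force passes 120 N, or if a joint passes its speed limit or range.

## Working session

There is one attempt and no reset: what is moved stays moved. The work goes in short steps, Python scripts to look and compute and a shell command to move; the robot and the scene stay as the last step left them, time stands still between calls to the robot, and variables do not carry over. Pictures are saved under pics/ and viewed, and the job is handed in when it is done.

```bash
ls; mkdir -p pics; python3 - <<'E'
from rig import env
import cv2
s=env.observe();print({k:s[k] for k in('time_s','position','tool_rot','ft_force','grip_width')},env.grip_depth)
for n in("scene","top","wrist"):
    d=env.get_image(n);cv2.imwrite(f"pics/{n}0.png",d["frame"][:,:,::-1]);print(n,d["mtx"],d["distortion"],d["rvec"],d["tvec"])
E
```

```text
pics
{'time_s': 0.0, 'position': array([5.49680254e-01, 6.97575940e-05, 2.10098416e-01]), 'tool_rot': array([[ 9.99998960e-01, -1.44247065e-03,  9.85368602e-06],
       [-9.38343196e-06,  3.26012388e-04,  9.99999947e-01],
       [-1.44247378e-03, -9.99998906e-01,  3.25998513e-04]]), 'ft_force': array([-0.06595202,  0.20942528, -0.25229666]), 'grip_width': 0.08506872462824647} 0.0187
scene [[412.76938007   0.         314.37644461]
 [  0.         412.76938007 197.37825944]
 [  0.           0.           1.        ]] [-0.05022519  0.          0.          0.          0.        ] [ 2.38394244  0.46962892 -0.19954337] [-0.51833589 -0.14961376  1.13458042]
top [[463.16747523   0.         322.90358739]
 [  0.         463.16747523 197.1318527 ]
 [  0.           0.           1.        ]] [-0.10788975  0.          0.          0.          0.        ] [ 2.15446779 -2.19156982  0.03695091] [-0.05796825  0.60276304  1.11336188]
wrist [[292.75345173   0.         321.85705225]
 [  0.         292.75345173 195.224477  ]
 [  0.           0.           1.        ]] [-0.04345524  0.          0.          0.          0.        ] [-2.86385209e+00  5.01508719e-04  2.41682752e-03] [-0.54934341 -0.03529878  0.37795333]
```

View pics/scene0.png

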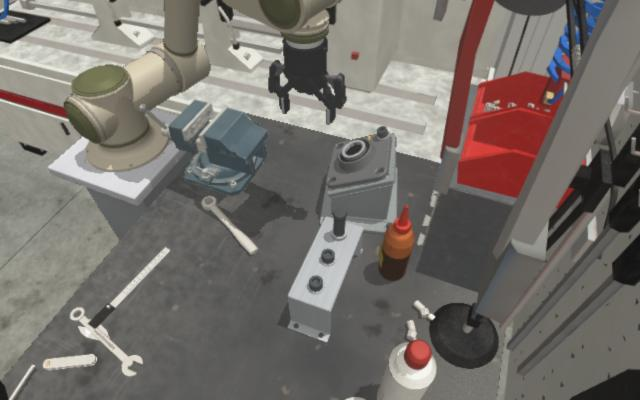

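View pics/top0.png

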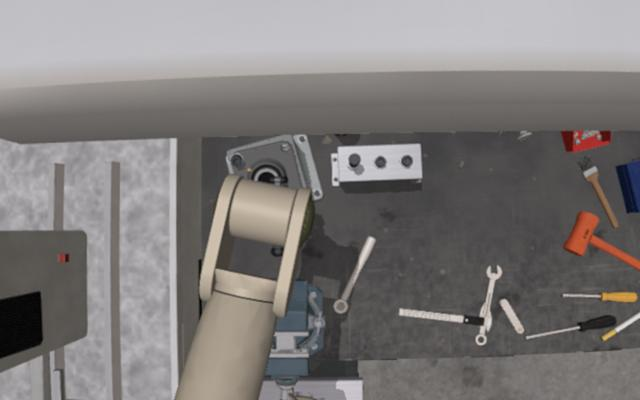

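View pics/wrist0.png

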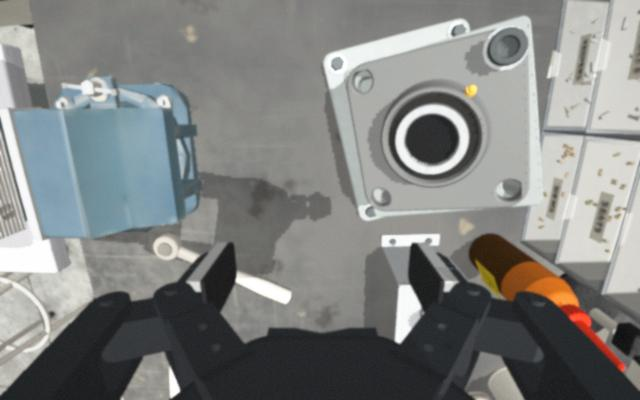

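```bash
cat > h.py <<'E'
import numpy as np,cv2
from rig import env
def grab(n,tag):
    d=env.get_image(n); cv2.imwrite(f"pics/{tag}.png",d["frame"][:,:,::-1])
    np.savez(f"pics/{tag}.npz",**{k:np.asarray(v) for k,v in d.items()}); return d
def load(tag): return dict(np.load(f"pics/{tag}.npz"))
def crop(tag,x0,y0,x1,y1,s):
    im=cv2.imread(f"pics/{tag}.png")[y0:y1,x0:x1]
    cv2.imwrite(f"pics/{tag}_c{x0}_{y0}.png",cv2.resize(im,None,fx=s,fy=s,interpolation=cv2.INTER_CUBIC))
def ray(d,uv):
    p=cv2.undistortPoints(np.array([[uv]],float),d["mtx"],d["distortion"])[0,0]
    R=cv2.Rodrigues(d["rvec"].astype(float))[0];t=d["tvec"].ravel()
    v=R.T@np.array([*p,1]);return -R.T@t,v/np.linalg.norm(v)
def onz(d,uv,z):
    c,v=ray(d,uv);return c+v*(z-c[2])/v[2]
def proj(d,P):
    return cv2.projectPoints(np.atleast_2d(P).astype(float),d["rvec"].astype(float),d["tvec"].astype(float),d["mtx"],d["distortion"])[0][:,0]
def tri(L):
    A=np.zeros((3,3));b=np.zeros(3)
    for d,uv in L:
        c,v=ray(d,uv);M=np.eye(3)-np.outer(v,v);A+=M;b+=M@c
    return np.linalg.solve(A,b)
E
python3 - <<'E'
from h import *
for n in("scene","top","wrist"):
    d=grab(n,n+"0")
    R=cv2.Rodrigues(d["rvec"])[0];print(n,-R.T@d["tvec"].ravel())
t=load("top0");
for uv in((355,161),(381,161),(407,161)):print(onz(t,uv,.115))
crop("wrist0",310,0,560,240,3);crop("scene0",270,110,440,350,2.5)
crop("top0",210,120,440,220,3)
E
```

```text
scene [ 0.82151914 -0.59105335  0.74437313]
top [ 0.52766207 -0.10289808  1.14771207]
wrist [0.55002008 0.06935812 0.37252298]
[ 0.67532581 -0.14457893  0.115     ]
[ 0.6742214  -0.20287922  0.115     ]
[ 0.67317265 -0.26124237  0.115     ]
```

View pics/wrist0_c310_0.png

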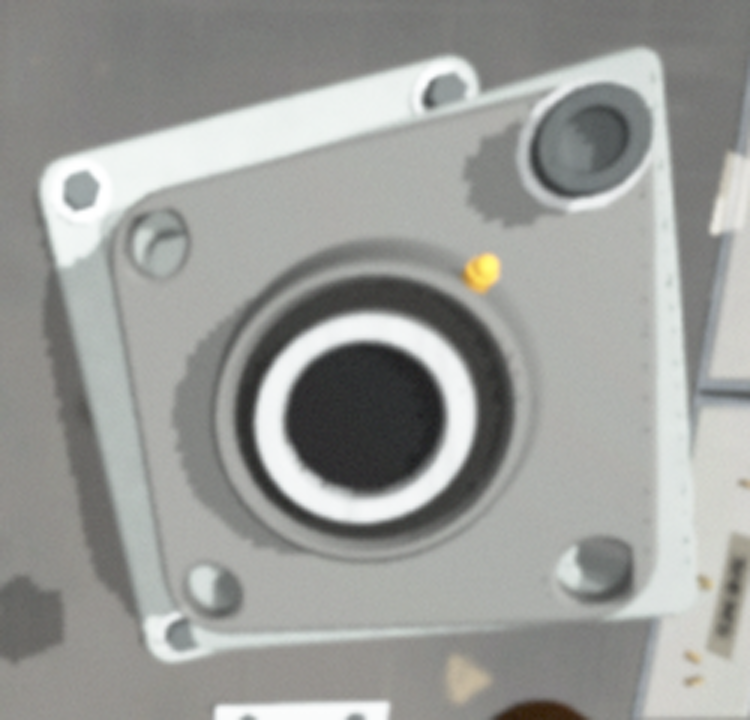

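View pics/scene0_c270_110.png

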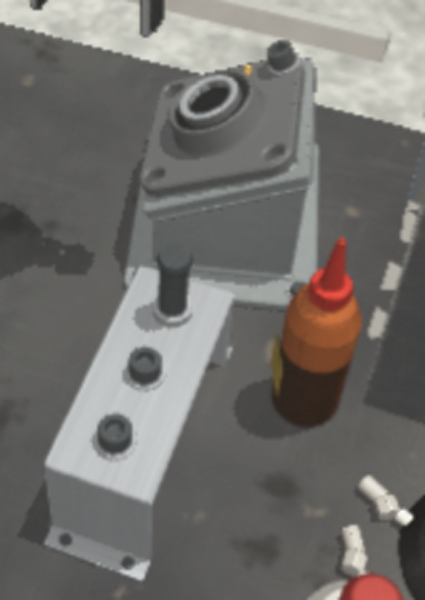

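View pics/top0_c210_120.png

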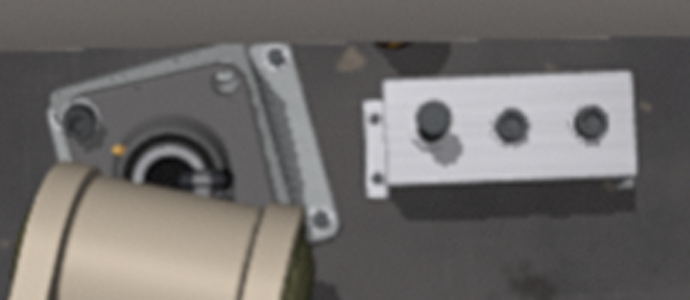

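```bash
cat > fit.py <<'E'
from h import *
from scipy.optimize import least_squares
a=np.radians(25)
def frame(yaw):
    c,s=np.cos(yaw),np.sin(yaw)
    z=np.array([-np.sin(a)*c,-np.sin(a)*s,np.cos(a)]);x=np.array([np.cos(a)*c,np.cos(a)*s,np.sin(a)]);y=np.cross(z,x)
    return np.c_[x,y,z]
# local coords from plate drift hole; turn +: clockwise from front
def fl(p,turn):  # flange-local point (aligned coords) -> after turn about (110,110)
    q=np.array([p[0]-.11,p[1]-.11]);c,s=np.cos(turn),np.sin(turn)
    # y left,x up, z out: ccw from front is rot about z (x->y = up->left = ccw); cw is negative
    return np.array([.11+c*q[0]+s*q[1],.11-s*q[0]+c*q[1],p[2]])
FL=dict(fd=(0,0,.014),fl=(0,.11,.014),fh=(.11,0,.014),boss=(.055,.055,.042))
PL=dict(pd=(0,0,0),pl=(0,.11,0),ph=(.11,0,0))
def world(k,v):
    p=fl(FL[k],v[4]) if k in FL else np.array(PL[k])
    return v[:3]+frame(v[3])@p
E
python3 - <<'E'
from fit import *
w=load("wrist0");s=load("scene0")
ob=[(w,'fl',(363.3,81)),(w,'fd',(381.3,196)),(w,'fh',(509,190)),(s,'fh',(380.4,171.2)),(s,'fd',(331.2,180)),(s,'fl',(340,145.2))]
f=lambda v:np.concatenate([proj(d,world(k,v))[0]-uv for d,k,uv in ob])
r=least_squares(f,[.6,.05,.08,.2,.05]);print(r.x,r.fun.reshape(-1,2).round(1))
for k in list(FL)+list(PL):print(k,world(k,r.x).round(4))
print(np.degrees(r.x[3]),frame(r.x[3]).round(3))
E
```

```text
[ 0.62492803 -0.01668154  0.08694639  0.2875116   0.09111824] [[-0.5 -1.3]
 [-0.4  0.3]
 [ 1.1  0.3]
 [-0.8  0.9]
 [ 0.2  1. ]
 [-0.9  0.9]]
fd [ 0.608  -0.0108  0.0956]
fl [0.5856 0.0968 0.0998]
fh [0.706  0.0078 0.1419]
boss [0.6345 0.049  0.1462]
pd [ 0.6249 -0.0167  0.0869]
pl [0.5937 0.0888 0.0869]
ph [0.7205 0.0116 0.1334]
16.473201369947386 [[ 0.869 -0.284 -0.405]
 [ 0.257  0.959 -0.12 ]
 [ 0.423 -0.     0.906]]
```

```bash
python3 -m inch '[[[1,2,1.5,1,2.4,-8,0],[1,4,3,1,4.8,-16,0],[1,5.6,4.1,0.5,7.1,-24,0],[1,5.6,4.1,0.3,7.1,-24,0],[1,5.6,4.1,0.3,7.1,-24,0]]]'
python3 - <<'E'
from h import *
grab("wrist","w1");crop("w1",150,0,560,400,1.9)
E
```

```text
time_s: 0.92
position: [0.6061, 0.0407, 0.2139]
tool_rot: [[0.914, 0.404, -0.025], [-0.025, 0.119, 0.993], [0.404, -0.907, 0.119]]
ft_force: [-0.4, -0.7, -0.1]
grip_width: 0.0854
```

View pics/w1.png

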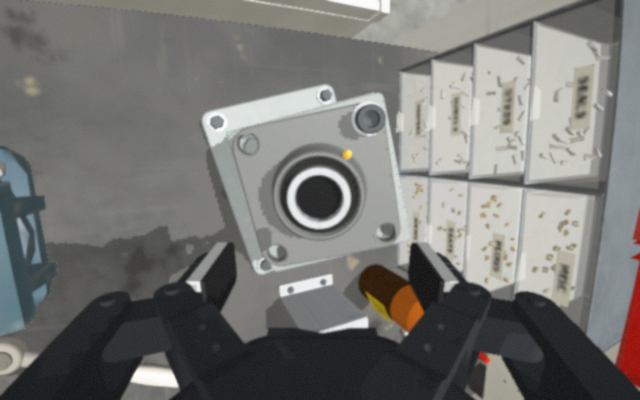

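```bash
python3 - <<'E'
from h import *
crop("w1",200,80,420,280,3.6)
E
```

```text
(no output)
```

View pics/w1_c200_80.png

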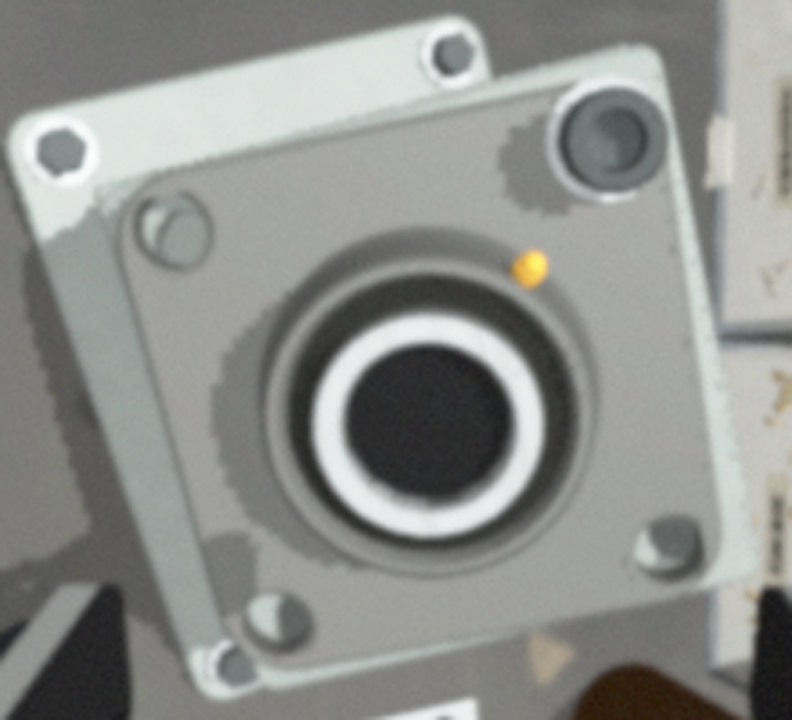

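```bash
python3 - <<'E'
from h import *
im=cv2.imread("pics/w1.png")
def z(x0,y0,w,h,s):
    c=cv2.resize(im[y0:y0+h,x0:x0+w],None,fx=s,fy=s,interpolation=cv2.INTER_CUBIC)
    for i in range(0,w,10):cv2.putText(c,str(x0+i),(i*s,8),0,.3,(0,0,255));cv2.line(c,(i*s,10),(i*s,16),(0,0,255))
    for i in range(0,h,10):cv2.putText(c,str(y0+i),(0,i*s+4),0,.3,(0,0,255))
    return c
cv2.imwrite("pics/z1.png",z(345,180,75,75,8));cv2.imwrite("pics/z2.png",z(235,215,75,65,8));cv2.imwrite("pics/z3.png",z(340,85,75,75,8))
E
```

```text
(no output)
```

View pics/z1.png

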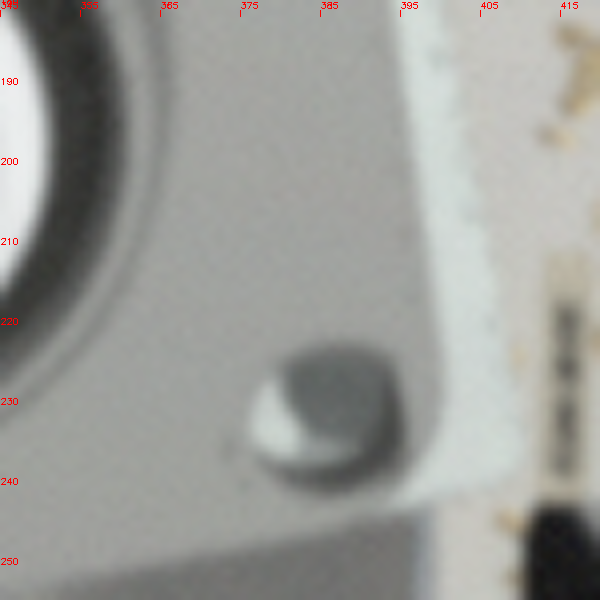

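View pics/z2.png

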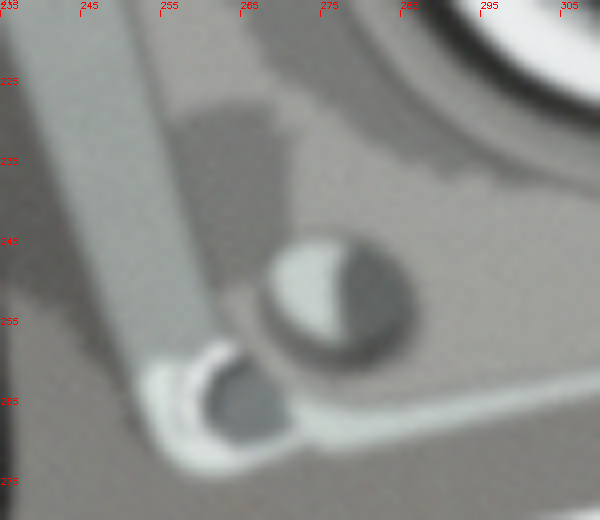

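View pics/z3.png

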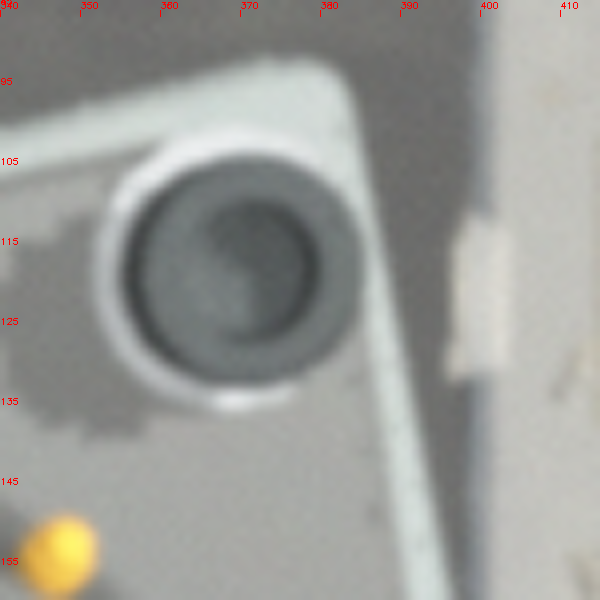

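```bash
cat >> fit.py <<'E'
def local(d,uv,v,z):
    c,r=ray(d,uv);F=frame(v[3]);c=F.T@(c-v[:3]);r=F.T@r;return c+r*(z-c[2])/r[2]
E
python3 - <<'E'
from fit import *
w=load("w1");w0=load("wrist0");s=load("scene0")
ob=[(w,'fl',(248.3,143.6)),(w,'fd',(277.9,253.2)),(w,'fh',(385.6,232.2)),(w0,'fl',(363.3,81)),(w0,'fd',(381.3,196)),(w0,'fh',(509,190)),(s,'fh',(380.4,171.2)),(s,'fd',(331.2,180)),(s,'fl',(340,145.2))]
def res(v,full=False,edges=True):
    o=[(proj(d,world(k,v))[0]-uv)*(1 if d is w else .4) for d,k,uv in ob]
    e=[]
    if edges:
        for uv in((409.3,235),(400.8,190),(396,159),(390,129)): e.append(1200*(local(w,uv,v,0)[0]-.13))
        for uv in((407.5,239.7),(393.7,243),(310,264.4),(291,267.5)): e.append(1200*(local(w,uv,v,0)[1]+.02))
        e.append(1200*(np.hypot(*local(w,(277.5,250),v,0)[:2])-.0095))
        for uv in((380.4,228),(387.5,235)):
            p=local(w,uv,v,0);e.append(1200*(np.hypot(p[0]-.11,p[1])-.0095))
    return np.concatenate([np.ravel(o),e])
for ed in(True,):
    r=least_squares(res,[.6,.05,.08,.2,.05],loss='soft_l1');v=r.x;print(v.round(4),np.degrees(v[3]));print(res(v)[:18].reshape(-1,2).round(1),res(v)[18:].round(1))
for k in list(FL)+list(PL):print(k,world(k,v).round(4))
np.save("v.npy",v)
im=cv2.imread("pics/w1.png");S=4
im=cv2.resize(im,None,fx=S,fy=S,interpolation=cv2.INTER_CUBIC)
th=np.linspace(0,2*np.pi,60);F=frame(v[3])
def dr(P,c):
    p=proj(w,v[:3]+P@F.T)*S+S/2-.5;cv2.polylines(im,[p.astype(int)],False,c,1)
for k in PL:dr(np.c_[.0095*np.cos(th)+PL[k][0],.0095*np.sin(th)+PL[k][1],0*th],(0,255,0))
for k in('fd','fl','fh'):
    q=FL[k];dr(np.array([fl((q[0]+.0095*np.cos(t),q[1]+.0095*np.sin(t),.014),v[4]) for t in th]),(0,0,255))
dr(np.array([fl((.055+.041*np.cos(t),.055+.041*np.sin(t),.042),v[4]) for t in th]),(255,0,255))
dr(np.array([[-.02,-.02,0],[.13,-.02,0],[.13,.13,0],[-.02,.13,0],[-.02,-.02,0]]),(0,255,0))
dr(np.array([fl(p,v[4]) for p in[(-.015,-.015,.014),(.125,-.015,.014),(.125,.125,.014),(-.015,.125,.014),(-.015,-.015,.014)]]),(0,0,255))
cv2.imwrite("pics/ov1.png",im[80*S:280*S,215*S:415*S][:, :])
E
```

```text
[ 0.6206 -0.0153  0.0834  0.2533  0.0553] 14.512609925152766
[[-0.   0.7]
 [-0.7 -0.4]
 [ 0.4  0.4]
 [-0.3  0.3]
 [-0.3  0.4]
 [-0.2  0.3]
 [-0.4  0.7]
 [ 0.   0.8]
 [-0.4  1. ]] [-1.7 -1.4  0.1  0.1  0.3  0.3 -1.9 -0.1 -0.2 -0.6  0.4]
fd [ 0.6081 -0.0121  0.0936]
fl [0.5859 0.0956 0.0962]
fh [0.706 0.007 0.14 ]
boss [0.6345 0.0483 0.1435]
pd [ 0.6206 -0.0153  0.0834]
pl [0.593  0.0912 0.0834]
ph [0.7171 0.0097 0.1299]
```

View pics/ov1.png

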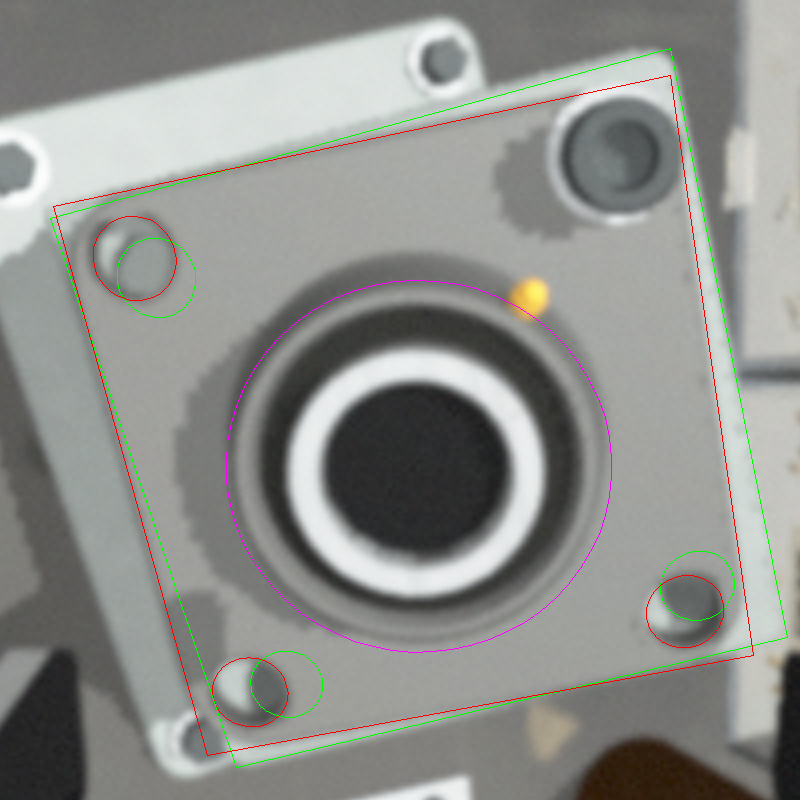

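```bash
cat >> fit.py <<'E'
from scipy.spatial.transform import Rotation as Ro
def tool(jaw,down):
    y=np.array(down,float);y/=np.linalg.norm(y);x=np.array(jaw,float);x-=y*(x@y);x/=np.linalg.norm(x)
    return np.c_[x,y,np.cross(x,y)]
def vert(yawdeg):
    t=np.radians(yawdeg);return tool((np.cos(t),np.sin(t),0),(0,0,-1))
def plan(P,R):
    s=env.observe();d=(np.array(P)-s["position"])*100
    rv=Ro.from_matrix(R@s["tool_rot"].T).as_rotvec(degrees=True)
    print("shift cm",d.round(2),"turn",rv.round(2),"|turn|",np.linalg.norm(rv).round(1))
E
python3 - <<'E'
from fit import *
plan((.66,-.145,.27),vert(-30.5))
s=load("scene0")
print("bottle",onz(s,(392,270),0.03),onz(s,(405,207),.207))
E
```

```text
shift cm [  5.37 -18.57   5.59] turn [ -0.52  25.24 -30.02] |turn| 39.2
bottle [ 0.78678415 -0.13596202  0.03      ] [ 0.78236835 -0.12098223  0.207     ]
```

```bash
python3 -m inch '[[[1,0,0,5.6,0,0,0],[1,1,-5,5.6,-0.1,6,-7.5],[1,2.5,-10,5.6,-0.2,12.5,-15],[1,4,-15,5.6,-0.4,19,-22.5],[1,5.4,-18.6,5.6,-0.5,25.2,-30],[1,5.4,-18.6,5.6,-0.5,25.2,-30],[1,5.4,-18.6,5.6,-0.5,25.2,-30]]]'
python3 - <<'E'
from h import *
grab("wrist","w2")
E
```

```text
time_s: 1.85
position: [0.66, -0.1447, 0.2698]
tool_rot: [[0.862, 0.002, 0.507], [-0.507, 0.0, 0.862], [0.002, -1.0, 0.001]]
ft_force: [-0.4, 0.3, 0.1]
grip_width: 0.0856
```

View pics/w2.png

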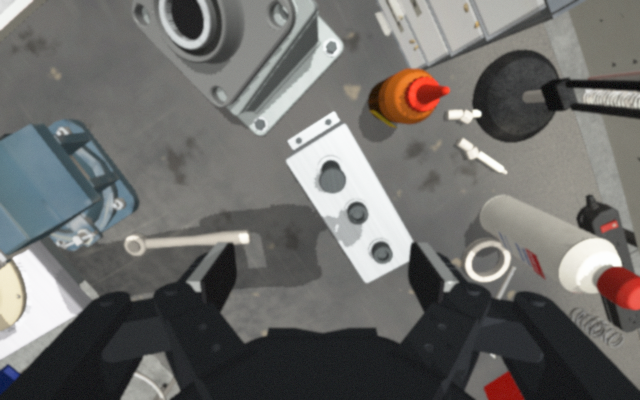

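```bash
python3 - <<'E'
from h import *
crop("w2",280,110,420,290,4)
E
```

```text
(no output)
```

View pics/w2_c280_110.png

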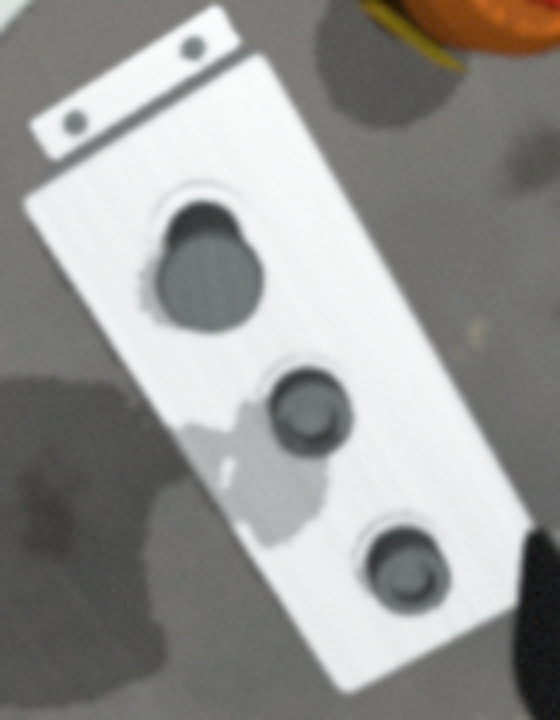

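```bash
python3 - <<'E'
from fit import *
w=load("w2")
for uv,z in(((332.3,180.5),.168),((358,212.8),.119),((382.3,252.8),.119)):print(onz(w,uv,z).round(4))
t=load("top0");s=load("scene0")
for uv,z in(((210+433/3,120+119/3),.168),((210+512/3,120+126/3),.119),((210+591/3,120+123/3),.119)):print('top',onz(t,uv,z).round(4))
for uv,z in(((270+175/2.5,110+257/2.5),.168),((270+146/2.5,110+363/2.5),.119),((270+115/2.5,110+432/2.5),.119)):print('sc',onz(s,uv,z).round(4))
E
```

```text
[ 0.6727 -0.1426  0.168 ]
[ 0.675  -0.2005  0.119 ]
[ 0.6759 -0.2591  0.119 ]
top [ 0.6706 -0.1411  0.168 ]
top [ 0.6714 -0.2017  0.119 ]
top [ 0.6726 -0.2606  0.119 ]
sc [ 0.6745 -0.1436  0.168 ]
sc [ 0.6769 -0.2055  0.119 ]
sc [ 0.6777 -0.2657  0.119 ]
```

```bash
python3 -m inch '[[[1,1.3,0.3,-4,0,0,0],[1,1.3,0.3,-9,0,0,0],[1,1.3,0.3,-13,0,0,0],[1,1.3,0.3,-15.4,0,0,0],[1,1.3,0.3,-15.4,0,0,0],[1,1.3,0.3,-15.4,0,0,0]]]' 20
python3 - <<'E'
from h import *
grab("wrist","w3")
E
```

```text
time_s: 2.65
position: [0.6735, -0.1417, 0.118]
tool_rot: [[0.862, 0.005, 0.507], [-0.507, -0.001, 0.862], [0.005, -1.0, 0.002]]
ft_force: [0.6, -0.5, -0.0]
grip_width: 0.0856
```

View pics/w3.png

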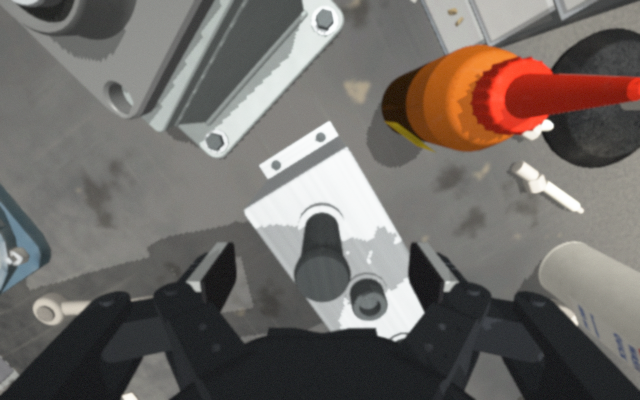

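```bash
python3 -m inch '[[[-1,0,0,0,0,0,0],[-1,0,0,0,0,0,0],[-1,0,0,0,0,0,0],[-1,0,0,0,0,0,0],[-1,0,0,0,0,0,0],[-1,0,0,0,0,0,0],[-1,0,0,0,0,0,0],[-1,0,0,0,0,0,0]]]' 20
python3 - <<'E'
from h import *
grab("wrist","w4")
E
```

```text
time_s: 3.7
position: [0.6731, -0.1421, 0.1159]
tool_rot: [[0.862, 0.002, 0.507], [-0.507, 0.0, 0.862], [0.002, -1.0, 0.001]]
ft_force: [-0.3, -1.6, 2.1]
grip_width: 0.0243
```

View pics/w4.png

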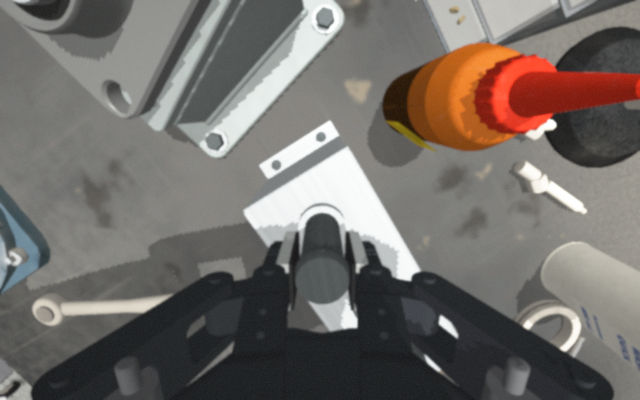

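```bash
python3 -m inch '[[[-1,0,0,0,0,0,0],[-1,0,0,0,0,0,0],[-1,0,0,0,0,0,0],[-1,0,0,0,0,0,0]]]' 100
python3 - <<'E'
from h import *
d=grab("wrist","w5"); crop("w5",240,190,400,340,4.5)
for uv in((322,180),(322,282),(322,270)):print(onz(d,uv,.168))
print(proj(d,[[.673,-.142,.168],[.673,-.142,.158],[.673,-.142,.1]]),env.observe()["position"])
E
```

```text
time_s: 4.25
position: [0.6731, -0.1421, 0.1162]
tool_rot: [[0.862, 0.003, 0.507], [-0.507, -0.0, 0.862], [0.003, -1.0, 0.001]]
ft_force: [0.1, 0.2, 4.8]
grip_width: 0.0218
[ 0.69547138 -0.10420516  0.168     ]
[ 0.67269561 -0.14283872  0.168     ]
[ 0.67564793 -0.13783075  0.168     ]
[[321.61795422 280.21193894]
 [321.58302968 268.28941919]
 [321.44998664 222.64452333]] [ 0.6731488  -0.14207203  0.1161503 ]
```

View pics/w5_c240_190.png

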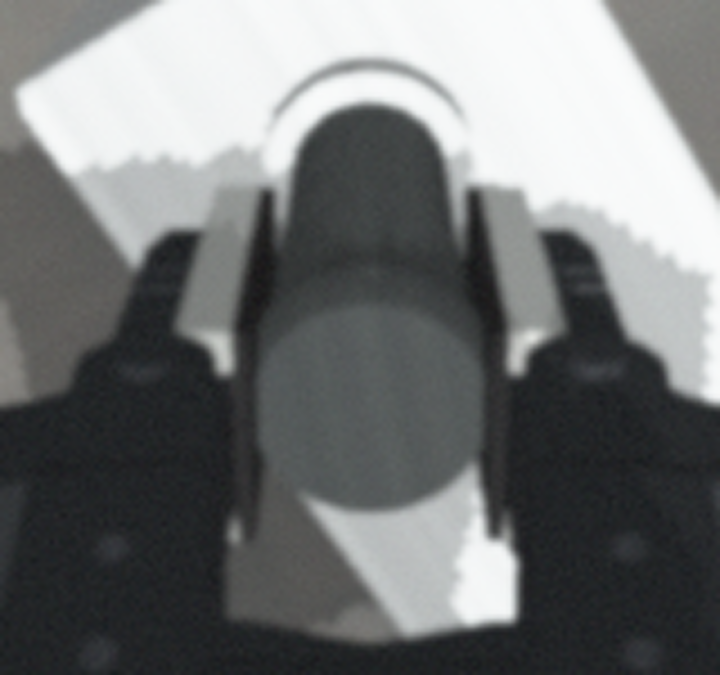

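```bash
cat >> fit.py <<'E'
L=.0931 # TCP to tip
def ins(lx,ly,tipz,jawdeg=-45,yawcorr=0,L=L):
    v=np.load("v.npy");F=frame(v[3]);t=np.radians(jawdeg)
    R=tool(F@[np.cos(t),np.sin(t),0],-F[:,2])
    return v[:3]+F@[lx,ly,tipz+L],R
E
python3 -m inch '[[[-1,0,0,3,0,0,0],[-1,0,0,7,0,0,0],[-1,0,0,11,0,0,0],[-1,0,0,14,0,0,0],[-1,0,0,14,0,0,0]]]' 100
python3 - <<'E'
from fit import *
P,R=ins(-.003,.003,.014+.025);print(P,R.round(3));plan(P,R)
E
```

```text
time_s: 4.92
position: [0.6734, -0.1421, 0.2568]
tool_rot: [[0.862, 0.005, 0.507], [-0.507, -0.001, 0.862], [0.004, -1.0, 0.002]]
ft_force: [1.0, 0.7, -2.5]
grip_width: 0.0216
[ 0.56315664 -0.02709342  0.20184934] [[ 0.798  0.409  0.443]
 [-0.524  0.106  0.845]
 [ 0.299 -0.906  0.299]]
shift cm [-11.02  11.5   -5.5 ] turn [  6.31 -23.94   0.03] |turn| 24.8
```

```bash
python3 -m inch '[[[-1,-4,3,0,2,-8,0],[-1,-8,7,-0.5,4,-16,0],[-1,-11,11.5,-2,6.3,-24,0],[-1,-11,11.5,-4,6.3,-24,0],[-1,-11,11.5,-5.5,6.3,-24,0],[-1,-11,11.5,-5.5,6.3,-24,0],[-1,-11,11.5,-5.5,6.3,-24,0]]]' 100
python3 - <<'E'
from fit import *
d=grab("wrist","w6");crop("w6",200,60,440,290,3.3)
P,R=ins(-.003,.003,.014+.025);plan(P,R)
E
```

```text
time_s: 5.8
position: [0.5628, -0.027, 0.2002]
tool_rot: [[0.798, 0.407, 0.444], [-0.524, 0.107, 0.845], [0.296, -0.907, 0.299]]
ft_force: [-0.1, -0.4, -1.6]
grip_width: 0.0217
shift cm [ 0.01 -0.    0.12] turn [-0.05 -0.1   0.01] |turn| 0.1
```

View pics/w6.png

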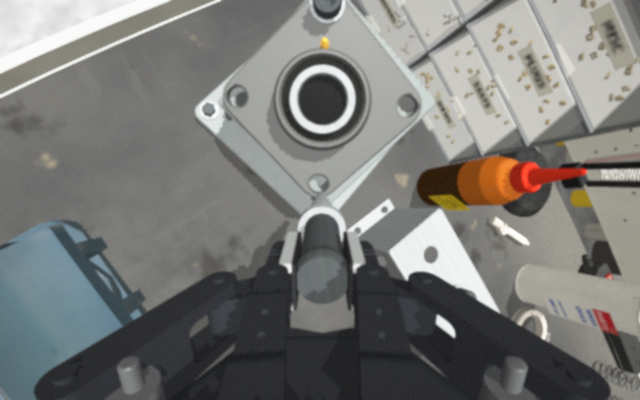

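View pics/w6_c200_60.png

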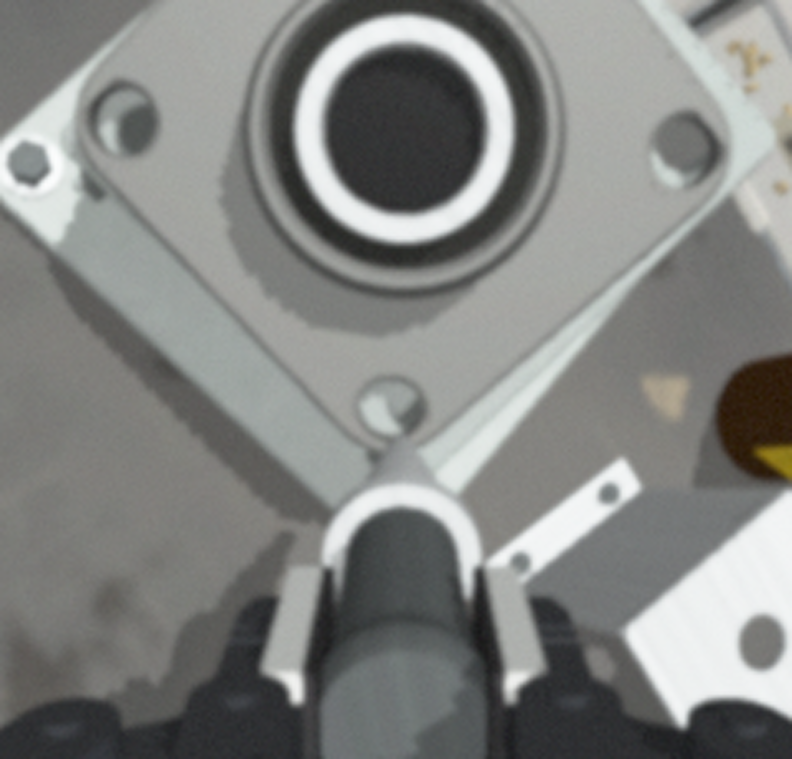

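```bash
python3 - <<'E'
from fit import *
d=load("w6");v=np.load("v.npy");s=env.observe()
for k,uv in(('fd',(318.5,183.3)),('fl',(237.9,95.5)),('fh',(407.9,105.5))):print(k,proj(d,world(k,v))[0].round(1),uv,'local',local(d,uv,v,.014).round(4))
tip=s["position"]+s["tool_rot"][:,1]*L
F=frame(v[3]);print('tip',proj(d,tip)[0],'local',F.T@(tip-v[:3]))
print('fd',fl(FL['fd'],v[4]),fl(FL['fl'],v[4]),fl(FL['fh'],v[4]), 'seen tip local at z',local(d,(322.1,192.4),v,.039))
im=cv2.imread("pics/w6.png");S=8;im=cv2.resize(im[160:230,280:360],None,fx=S,fy=S,interpolation=cv2.INTER_CUBIC);cv2.imwrite("pics/z6.png",im)
E
```

```text
fd [318.8 184. ] (318.5, 183.3) local [-0.0056  0.0069  0.014 ]
fl [237.9  96.8] (237.9, 95.5) local [0.001  0.1168 0.014 ]
fh [407.8 106.3] (407.9, 105.5) local [0.1045 0.0006 0.014 ]
tip [322.52597504 191.01116453] local [-0.00375296  0.00315903  0.03792675]
fd [-0.00590823  0.00624413  0.014     ] [0.00016795 0.11607618 0.014     ] [0.10392382 0.00016795 0.014     ] seen tip local at z [-0.0047337   0.00272062  0.039     ]
```

View pics/z6.png

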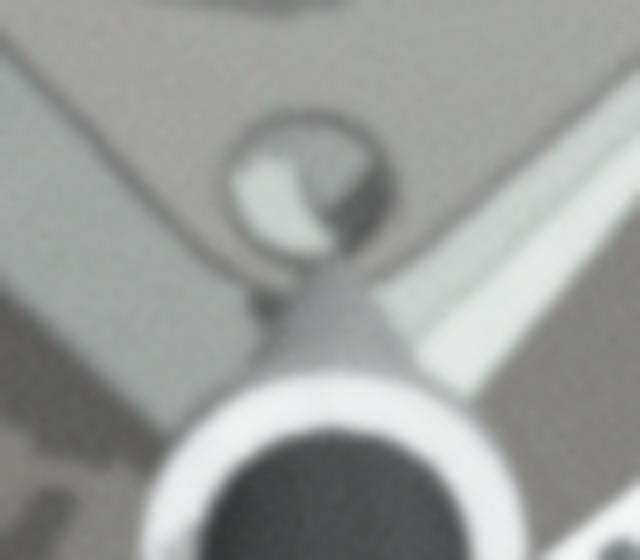

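```bash
cat > ovd.py <<'E'
from fit import *
import sys
def overlay(tag,x0,y0,w,h,S,out,v,axis0=None,drift=True,turn=None,st=None):
    d=load(tag);st=st or env.observe();turn=v[4] if turn is None else turn
    im=cv2.imread(f"pics/{tag}.png");im=cv2.resize(im[y0:y0+h,x0:x0+w],None,fx=S,fy=S,interpolation=cv2.INTER_CUBIC)
    th=np.linspace(0,2*np.pi,60);F=frame(v[3])
    def dr(P,c):
        p=(proj(d,P)-(x0,y0)+.5)*S-.5;cv2.polylines(im,[p.astype(int)],False,c,1)
    for k in PL:dr(v[:3]+np.c_[.0095*np.cos(th)+PL[k][0],.0095*np.sin(th)+PL[k][1],0*th]@F.T,(0,255,0))
    for k in('fd','fl','fh'):
        q=FL[k];dr(v[:3]+np.array([fl((q[0]+.0095*np.cos(t),q[1]+.0095*np.sin(t),.014),turn) for t in th])@F.T,(0,0,255))
    if drift:
        R=st["tool_rot"];P=st["position"]
        for a,r in((0,.003),(.045,.009),(.077,.009),(.077,.015),(.085,.015),(.085,.011),(.135,.011),(.135,.0125),(.145,.0125)):
            dr(P+(R@np.array([r*np.cos(th),0*th+L-a,r*np.sin(th)])).T,(255,0,255))
    cv2.imwrite(out,im)
E
python3 - <<'E'
from ovd import *
overlay("w6",250,150,150,170,5,"pics/ov6.png",np.load("v.npy"))
E
```

```text
(no output)
```

View pics/ov6.png

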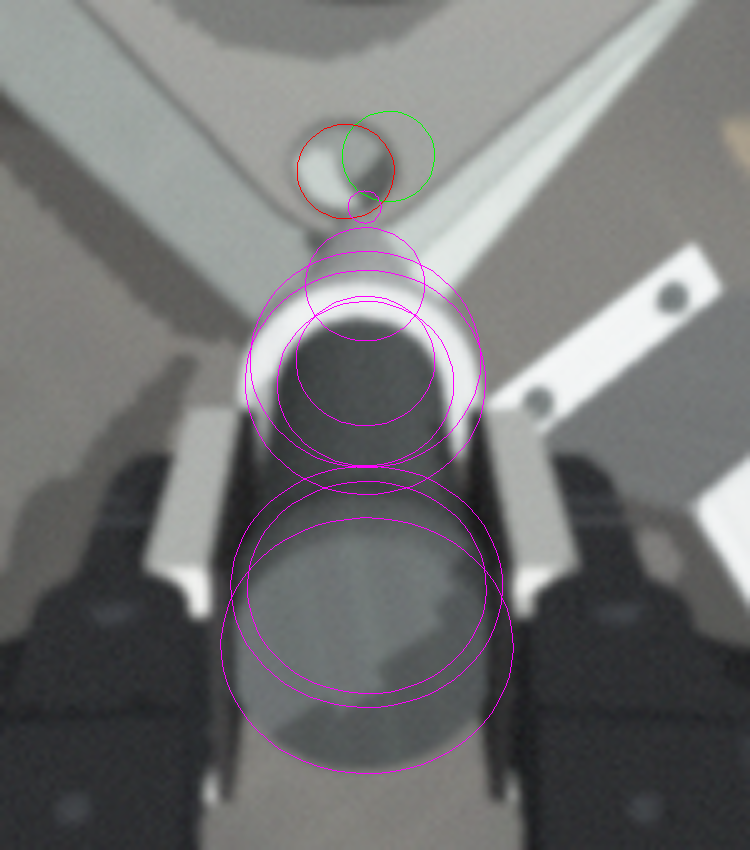

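```bash
python3 - <<'E'
from ovd import *
st=dict(position=np.array([.67315,-.14207,.11615]),tool_rot=vert(-30.5))
overlay("w5",250,150,150,170,5,"pics/ov5.png",np.load("v.npy"),st=st)
E
```

```text
(no output)
```

View pics/ov5.png

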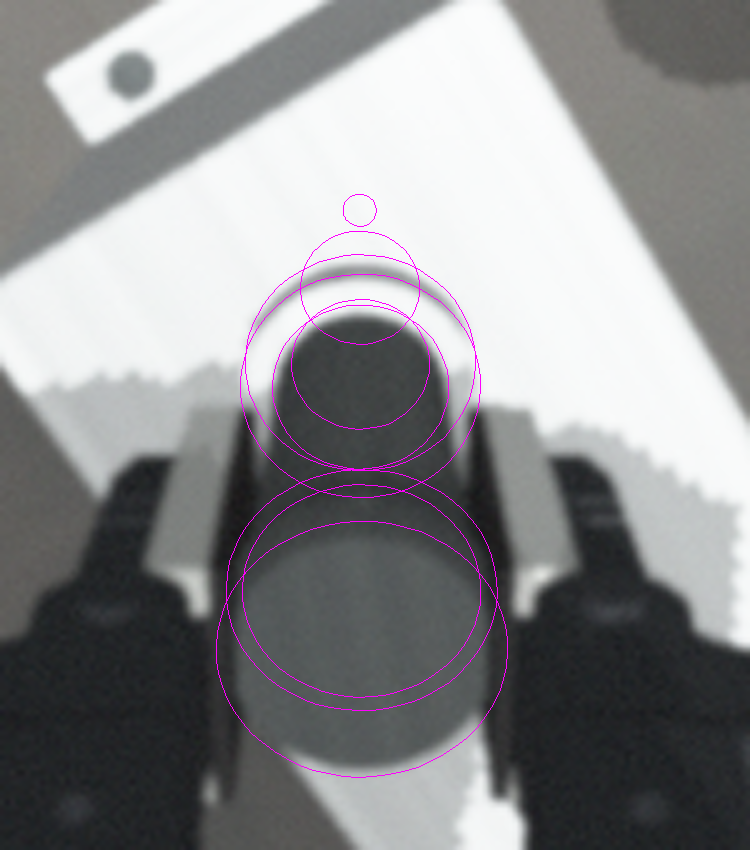

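```bash
python3 - <<'E'
from ovd import *
v=np.load("v.npy")
print(local(load("w6"),(322.1,195.2),v,.038))
grab("scene","s6");overlay("s6",290,110,120,100,6,"pics/ovs6.png",v)
im=cv2.imread("pics/s6.png");cv2.imwrite("pics/zs6.png",cv2.resize(im[110:210,290:410],None,fx=6,fy=6,interpolation=cv2.INTER_CUBIC))
E
```

```text
[-0.00679189  0.00066944  0.038     ]
```

View pics/ovs6.png

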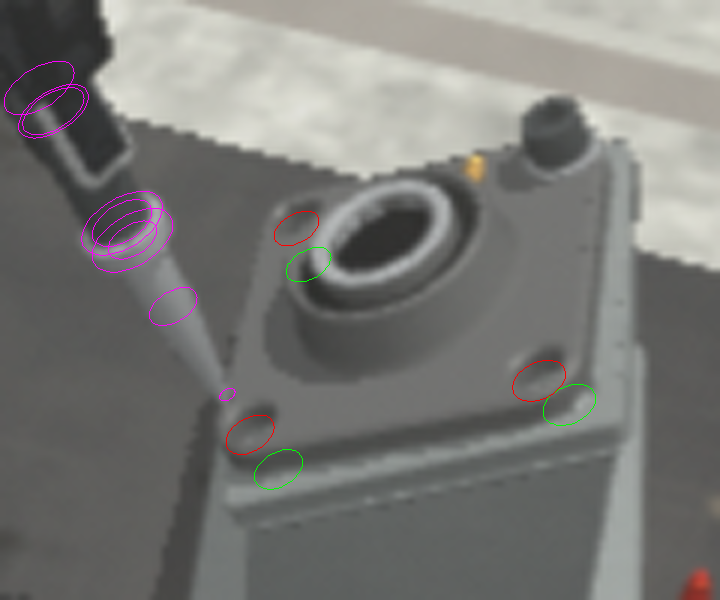

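View pics/zs6.png

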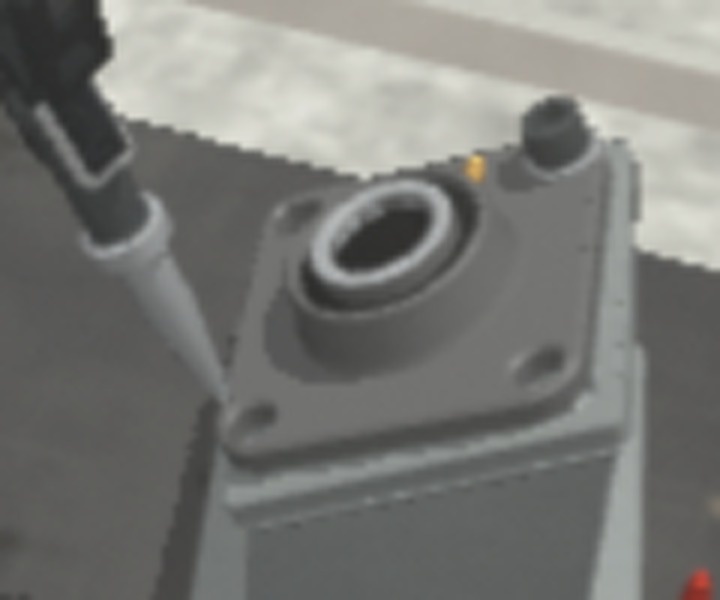

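```bash
cat > refit.py <<'E'
from fit import *
W1=load("w1");W0=load("wrist0");W6=load("w6");S6=load("s6")
def bias(d,b,ang=None):
    e=dict(d);e["tvec"]=d["tvec"].ravel()+b;return e
sp=lambda u,v:(290+u/6-.4,110+v/6-.4)
ob=[('w',W1,'fl',(248.3,143.6)),('w',W1,'fd',(277.9,253.2)),('w',W1,'fh',(385.6,232.2)),('w',W0,'fl',(363.3,81)),('w',W0,'fd',(381.3,196)),('w',W0,'fh',(509,190)),
('w',W6,'fd',(318.5,183.3)),('w',W6,'fl',(237.9,95.5)),('w',W6,'fh',(407.9,105.5)),
('s',S6,'fh',sp(541,365)),('s',S6,'fd',sp(251,419)),('s',S6,'fl',sp(298,214))]
def res(q):
    v=q[:5];bw=q[5:8];bs=q[8:11]
    o=[(proj(bias(d,bw if c=='w' else bs),world(k,v))[0]-uv)/.5 for c,d,k,uv in ob]
    w=bias(W1,bw);e=[]
    for uv in((409.3,235),(400.8,190),(396,159),(390,129)): e.append(1200*(local(w,uv,v,0)[0]-.13))
    for uv in((407.5,239.7),(393.7,243),(310,264.4),(291,267.5)): e.append(1200*(local(w,uv,v,0)[1]+.02))
    e.append(1200*(np.hypot(*local(w,(277.5,250),v,0)[:2])-.0095))
    for uv in((380.4,228),(387.5,235)):
        p=local(w,uv,v,0);e.append(1200*(np.hypot(p[0]-.11,p[1])-.0095))
    return np.concatenate([np.ravel(o),e,q[5:11]/.0012])
if __name__=="__main__":
    r=least_squares(res,[.6,.05,.08,.2,.05]+[0]*6,loss='soft_l1');q=r.x;print(q.round(4));print((res(q)[:24]*.5).reshape(-1,2).round(1).tolist(),res(q)[24:35].round(1))
    C=np.linalg.inv(r.jac.T@r.jac);print('sd',np.sqrt(np.diag(C)).round(4))
    np.save("v2.npy",q)
E
python3 refit.py
```

```text
[ 6.210e-01 -1.480e-02  8.330e-02  2.507e-01  5.420e-02 -4.000e-04
  0.000e+00 -4.000e-04 -1.000e-04 -5.100e-03 -1.000e-04]
[[0.3, 0.1], [-0.6, -0.8], [0.6, 0.1], [-0.3, -0.1], [-0.4, 0.6], [0.2, 0.3], [0.1, -0.0], [-0.1, 0.3], [-0.1, 0.1], [-0.1, 0.1], [0.1, 0.2], [0.0, 0.2]] [-1.9 -1.7 -0.2 -0.3  0.  -0.  -2.5 -0.7 -0.3 -0.5  0.8]
sd [0.001  0.0008 0.0009 0.0051 0.005  0.0006 0.0006 0.0009 0.0007 0.0012
 0.0012]
```

```bash
python3 - <<'E'
from fit import *
P,R=ins(-.003,.003,.014+.007)
R=R@Ro.from_rotvec([1.8,0,0],degrees=True).as_matrix();plan(P,R)
E
```

```text
shift cm [ 0.74  0.19 -1.53] turn [ 1.39 -1.02  0.54] |turn| 1.8
```

```bash
python3 -m inch '[[[-1,0.2,0.1,-0.5,1.4,-1,0.5],[-1,0.4,0.1,-0.9,1.4,-1,0.5],[-1,0.6,0.2,-1.3,1.4,-1,0.5],[-1,0.7,0.2,-1.5,1.4,-1,0.5],[-1,0.7,0.2,-1.5,1.4,-1,0.5]]]' 110
python3 - <<'E'
from ovd import *
v=np.load("v2.npy")[:5];np.save("v.npy",v)
grab("wrist","w7");overlay("w7",250,120,150,170,5,"pics/ov7.png",v);grab("scene","s7");overlay("s7",290,110,120,100,6,"pics/ovs7.png",v)
im=cv2.imread("pics/w7.png");cv2.imwrite("pics/z7.png",cv2.resize(im[140:220,270:370],None,fx=8,fy=8,interpolation=cv2.INTER_CUBIC))
E
```

```text
time_s: 6.52
position: [0.57, -0.0249, 0.1857]
tool_rot: [[0.798, 0.422, 0.431], [-0.524, 0.132, 0.841], [0.298, -0.897, 0.327]]
ft_force: [-0.5, -0.3, -1.8]
grip_width: 0.0216
```

View pics/z7.png

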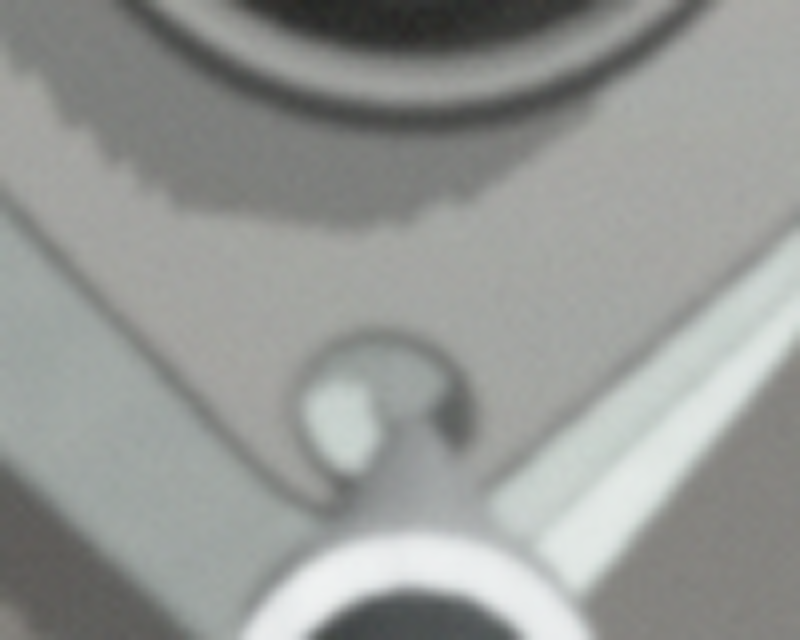

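View pics/ov7.png

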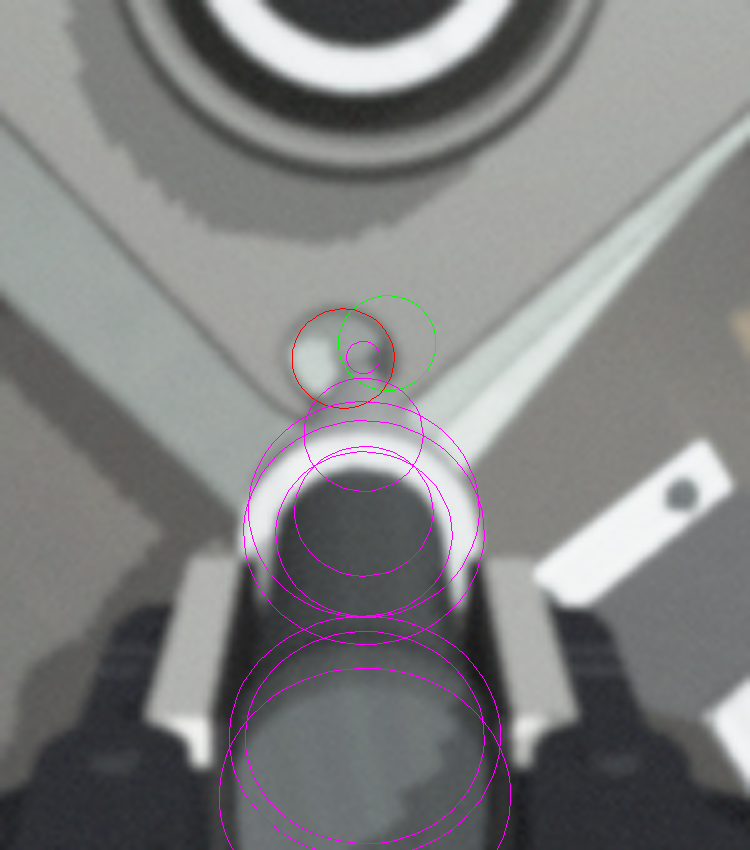

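View pics/ovs7.png

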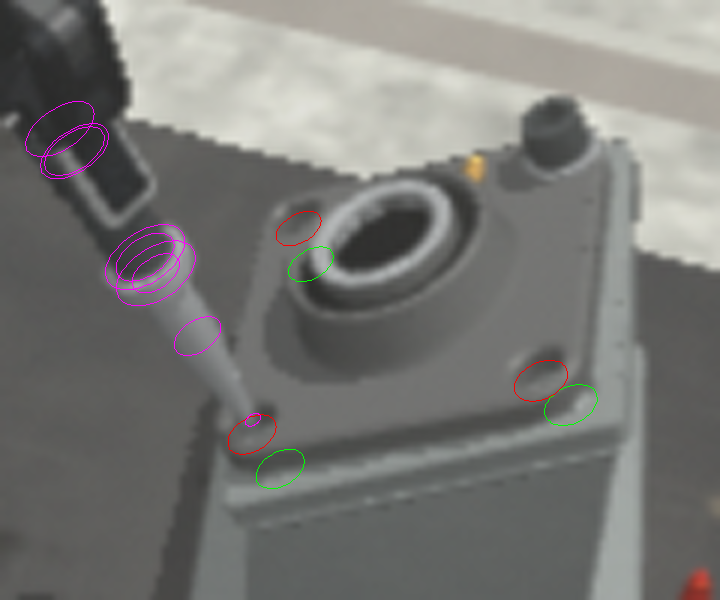

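```bash
python3 - <<'E'
from ovd import *
im=cv2.imread("pics/s7.png");cv2.imwrite("pics/zs7.png",cv2.resize(im[155:195,310:360],None,fx=14,fy=14,interpolation=cv2.INTER_CUBIC))
E
```

```text
(no output)
```

View pics/zs7.png

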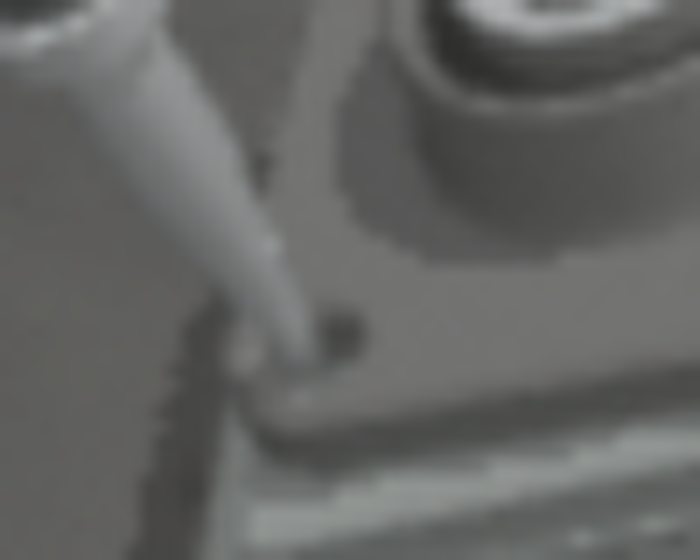

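```bash
python3 - <<'E'
from fit import *
v=np.load("v.npy");F=frame(v[3]);s=env.observe();J=s["tool_rot"][:,0];A=s["tool_rot"][:,2]
inw=F@[.7071,.7071,0]
print("inward/mm",inw.round(3),"jaw",J.round(3),"n",F[:,2].round(3), "move",(inw*.3+J*.18).round(3))
E
```

```text
inward/mm [0.445 0.844 0.299] jaw [ 0.797 -0.524  0.298] n [-0.409 -0.105  0.906] move [0.277 0.159 0.143]
```

```bash
python3 -m inch '[[[-1,0.14,0.08,0.1,0,0,0],[-1,0.28,0.16,0.14,0,0,0],[-1,0.28,0.16,0.14,0,0,0],[-1,0.28,0.16,0.14,0,0,0]]]' 110
python3 - <<'E'
from ovd import *
grab("wrist","w8");grab("scene","s8")
for t,n,b in(("w8","z8",(140,220,270,370)),("s8","zs8",(155,195,310,360))):
    im=cv2.imread(f"pics/{t}.png");f=8 if t[0]=="w" else 14
    cv2.imwrite(f"pics/{n}.png",cv2.resize(im[b[0]:b[1],b[2]:b[3]],None,fx=f,fy=f,interpolation=cv2.INTER_CUBIC))
E
```

```text
time_s: 7.12
position: [0.5728, -0.0234, 0.1871]
tool_rot: [[0.797, 0.423, 0.431], [-0.525, 0.132, 0.841], [0.298, -0.897, 0.327]]
ft_force: [-0.2, -0.3, -1.9]
grip_width: 0.0215
```

View pics/z8.png

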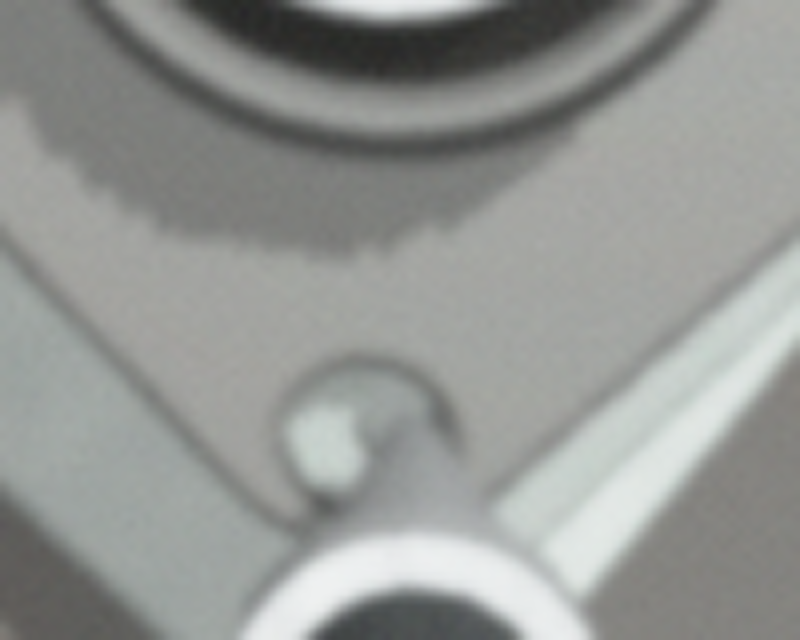

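View pics/zs8.png

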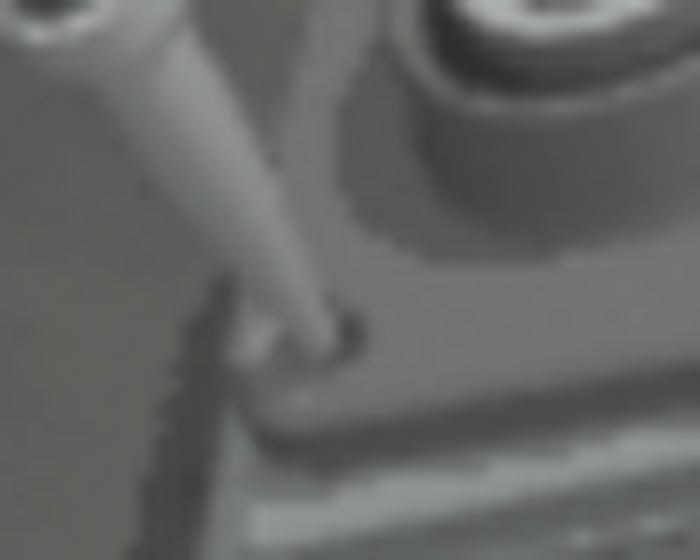

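```bash
python3 -m inch '[[[-1,0.1,0.03,-0.23,0,0,0],[-1,0.2,0.05,-0.45,0,0,0],[-1,0.3,0.08,-0.68,0,0,0],[-1,0.41,0.1,-0.91,0,0,0],[-1,0.41,0.1,-0.91,0,0,0]]]' 110
python3 -m inch '[[[-1,0.08,0.02,-0.18,0,0,0],[-1,0.16,0.04,-0.36,0,0,0],[-1,0.25,0.06,-0.54,0,0,0],[-1,0.25,0.06,-0.54,0,0,0]]]' 110
```

```text
time_s: 7.85
position: [0.5769, -0.0223, 0.1778]
tool_rot: [[0.798, 0.422, 0.431], [-0.524, 0.133, 0.841], [0.298, -0.897, 0.327]]
ft_force: [0.0, 0.1, -2.0]
grip_width: 0.0216
time_s: 8.35
position: [0.5792, -0.0216, 0.1723]
tool_rot: [[0.798, 0.422, 0.431], [-0.524, 0.133, 0.841], [0.298, -0.897, 0.327]]
ft_force: [-0.4, 0.1, -2.4]
grip_width: 0.0215
```

```bash
cat > look.py <<'E'
import sys
from ovd import *
t=sys.argv[1]
grab("wrist","w"+t);grab("scene","s"+t)
A=cv2.resize(cv2.imread(f"pics/w{t}.png")[130:230,270:370],None,fx=5,fy=5,interpolation=cv2.INTER_CUBIC)
B=cv2.resize(cv2.imread(f"pics/s{t}.png")[135:195,300:335+25],None,fx=5,fy=5,interpolation=cv2.INTER_CUBIC)
B=cv2.resize(B,(300,300));C=np.zeros((500,800,3),np.uint8);C[:,:500]=A;C[:300,500:]=B;cv2.imwrite(f"pics/l{t}.png",C)
E
python3 look.py 9
```

```text
(no output)
```

View pics/l9.png

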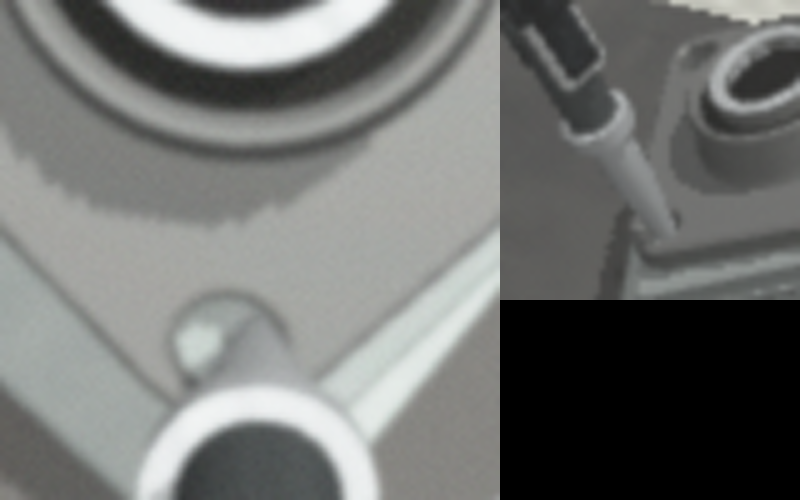

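```bash
python3 -m inch '[[[-1,0.08,0.02,-0.18,0,0,0],[-1,0.16,0.04,-0.36,0,0,0],[-1,0.25,0.06,-0.54,0,0,0],[-1,0.25,0.06,-0.54,0,0,0]]]' 110
python3 -m inch '[[[-1,0.08,0.02,-0.18,0,0,0],[-1,0.16,0.04,-0.36,0,0,0],[-1,0.25,0.06,-0.54,0,0,0],[-1,0.25,0.06,-0.54,0,0,0]]]' 110; python3 look.py 10
```

```text
time_s: 8.95
position: [0.5818, -0.0211, 0.1668]
tool_rot: [[0.798, 0.422, 0.431], [-0.524, 0.133, 0.841], [0.298, -0.897, 0.327]]
ft_force: [-1.5, 0.5, -2.9]
grip_width: 0.0215
time_s: 9.45
position: [0.5842, -0.0204, 0.1614]
tool_rot: [[0.798, 0.422, 0.431], [-0.524, 0.133, 0.841], [0.298, -0.897, 0.327]]
ft_force: [-2.6, 1.0, -4.2]
grip_width: 0.0215
```

View pics/l10.png

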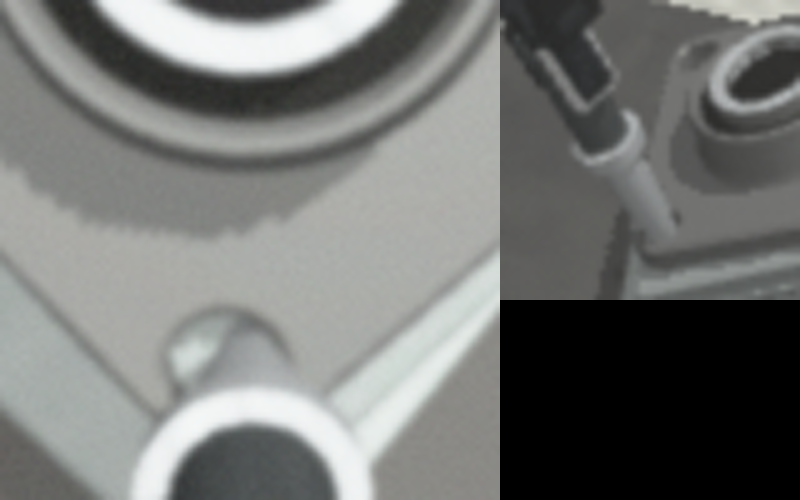

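```bash
python3 -m inch '[[[-1,0.13,0.01,-0.21,0,0,0],[-1,0.26,0.01,-0.43,0,0,0],[-1,0.26,0.01,-0.43,0,0,0]]]' 120
python3 -m inch '[[[-1,0.13,0.01,-0.21,0,0,0],[-1,0.26,0.01,-0.43,0,0,0],[-1,0.26,0.01,-0.43,0,0,0]]]' 120;
```

```text
time_s: 9.93
position: [0.5868, -0.0203, 0.1572]
tool_rot: [[0.798, 0.422, 0.431], [-0.524, 0.133, 0.841], [0.298, -0.897, 0.327]]
ft_force: [-4.4, 1.7, -3.6]
grip_width: 0.0214
time_s: 10.3
position: [0.5895, -0.0203, 0.1531]
tool_rot: [[0.798, 0.422, 0.431], [-0.524, 0.133, 0.841], [0.298, -0.897, 0.327]]
ft_force: [-3.6, 1.8, -3.6]
grip_width: 0.0213
```

```bash
python3 -m inch '[[[-1,0.13,0.01,-0.21,0,0,0],[-1,0.26,0.01,-0.43,0,0,0],[-1,0.26,0.01,-0.43,0,0,0]]]' 120
python3 -m inch '[[[-1,0.13,0.01,-0.21,0,0,0],[-1,0.26,0.01,-0.43,0,0,0],[-1,0.26,0.01,-0.43,0,0,0]]]' 120; python3 look.py 11
```

```text
time_s: 10.68
position: [0.5922, -0.0203, 0.1488]
tool_rot: [[0.797, 0.422, 0.431], [-0.524, 0.132, 0.841], [0.298, -0.897, 0.327]]
ft_force: [-3.7, 1.4, -3.3]
grip_width: 0.0217
time_s: 11.05
position: [0.5948, -0.0202, 0.1445]
tool_rot: [[0.797, 0.423, 0.431], [-0.525, 0.132, 0.841], [0.298, -0.897, 0.327]]
ft_force: [-3.0, 1.8, -3.5]
grip_width: 0.0211
```

View pics/l11.png

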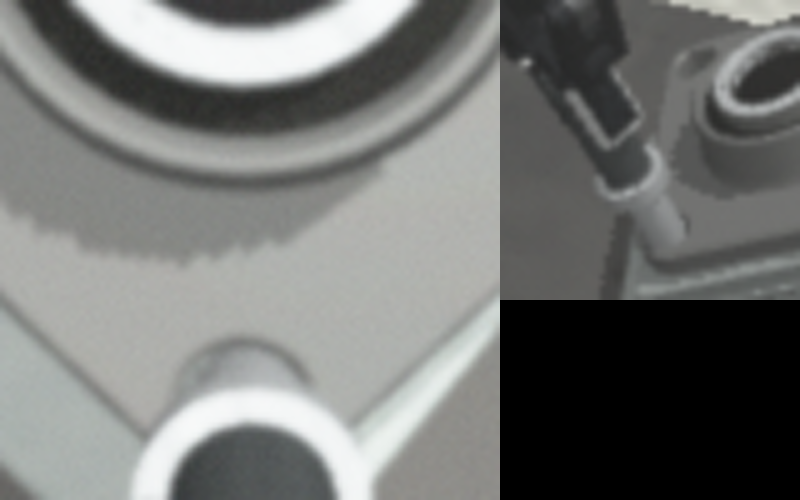

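View pics/w11.png

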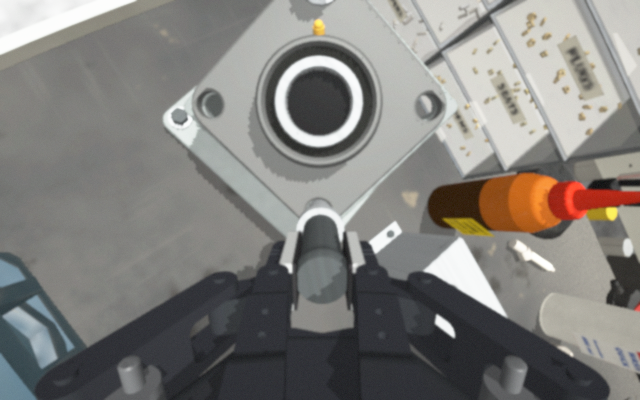

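```bash
python3 -m inch '[[[-1,0.12,0.02,-0.22,0,0,0],[-1,0.23,0.04,-0.44,0,0,0],[-1,0.23,0.04,-0.44,0,0,0]]]' 120
python3 -m inch '[[[-1,0.12,0.02,-0.22,0,0,0],[-1,0.23,0.04,-0.44,0,0,0],[-1,0.23,0.04,-0.44,0,0,0]]]' 120; python3 look.py 12
```

```text
time_s: 11.52
position: [0.5971, -0.0198, 0.1401]
tool_rot: [[0.797, 0.422, 0.431], [-0.524, 0.132, 0.841], [0.298, -0.897, 0.327]]
ft_force: [-2.0, 1.6, -5.2]
grip_width: 0.0215
time_s: 11.9
position: [0.5994, -0.0194, 0.1357]
tool_rot: [[0.797, 0.422, 0.431], [-0.525, 0.132, 0.841], [0.298, -0.897, 0.327]]
ft_force: [-3.3, 1.7, -4.7]
grip_width: 0.0212
```

View pics/w12.png

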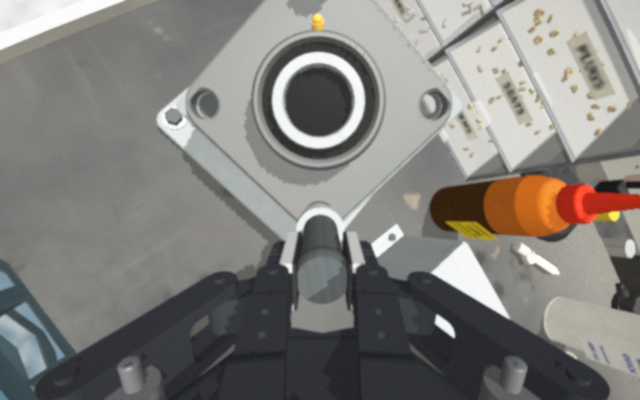

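```bash
python3 - <<'E'
from h import *
im=cv2.imread("pics/w12.png")
a=cv2.resize(im[80:130,180:240],None,fx=6,fy=6,interpolation=cv2.INTER_CUBIC);b=cv2.resize(im[80:130,405:465],None,fx=6,fy=6,interpolation=cv2.INTER_CUBIC)
cv2.imwrite("pics/z12.png",np.hstack([a,b]))
E
```

```text
(no output)
```

View pics/z12.png

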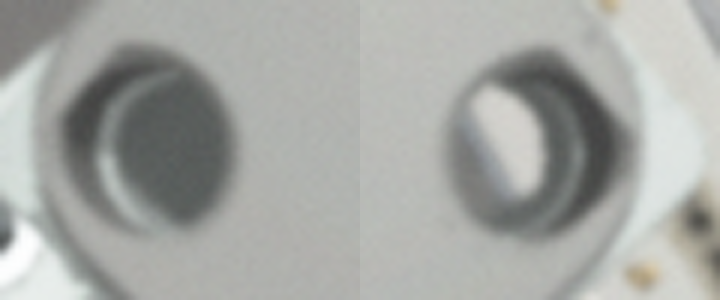

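```bash
python3 -m inch '[[[-1,0.11,0.02,-0.22,0,0,0],[-1,0.22,0.04,-0.45,0,0,0],[-1,0.22,0.04,-0.45,0,0,0]]]' 120
python3 -m inch '[[[-1,0.1,0.03,-0.23,0,0,0],[-1,0.2,0.05,-0.45,0,0,0],[-1,0.2,0.05,-0.45,0,0,0]]]' 120; python3 look.py 13
```

```text
time_s: 12.38
position: [0.6016, -0.019, 0.1313]
tool_rot: [[0.797, 0.423, 0.431], [-0.525, 0.132, 0.841], [0.298, -0.897, 0.327]]
ft_force: [-4.0, 2.0, -4.9]
grip_width: 0.021
time_s: 12.75
position: [0.6036, -0.0185, 0.1268]
tool_rot: [[0.797, 0.423, 0.431], [-0.525, 0.132, 0.841], [0.298, -0.897, 0.327]]
ft_force: [-3.3, 1.3, -4.3]
grip_width: 0.0213
```

View pics/l13.png

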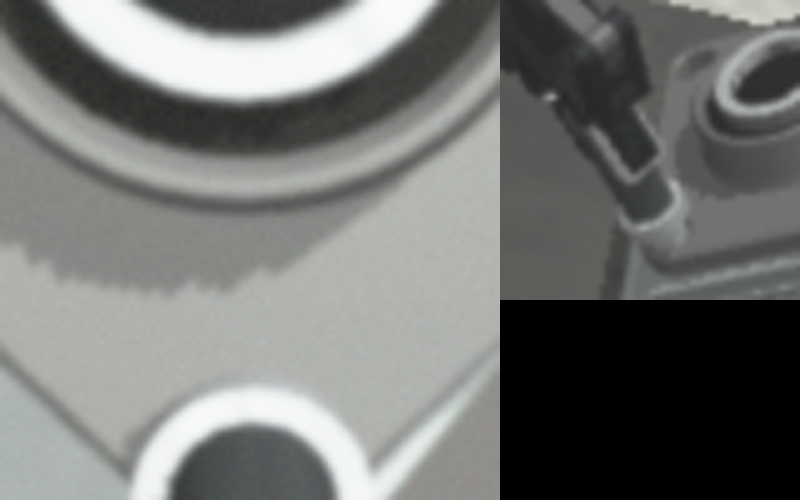

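```bash
python3 -m inch '[[[-1,0.08,0.02,-0.18,0,0,0],[-1,0.17,0.04,-0.37,0,0,0],[-1,0.17,0.04,-0.37,0,0,0]]]' 120
python3 -m inch '[[[-1,0.06,0.02,-0.14,0,0,0],[-1,0.12,0.03,-0.27,0,0,0],[-1,0.12,0.03,-0.27,0,0,0]]]' 120; python3 look.py 14
```

```text
time_s: 13.22
position: [0.6053, -0.0181, 0.1231]
tool_rot: [[0.797, 0.423, 0.431], [-0.525, 0.132, 0.841], [0.298, -0.897, 0.327]]
ft_force: [-3.8, 2.0, -3.1]
grip_width: 0.0213
time_s: 13.6
position: [0.6065, -0.0178, 0.1205]
tool_rot: [[0.797, 0.423, 0.431], [-0.525, 0.132, 0.841], [0.298, -0.897, 0.327]]
ft_force: [-4.9, 1.6, -2.2]
grip_width: 0.021
```

View pics/l14.png

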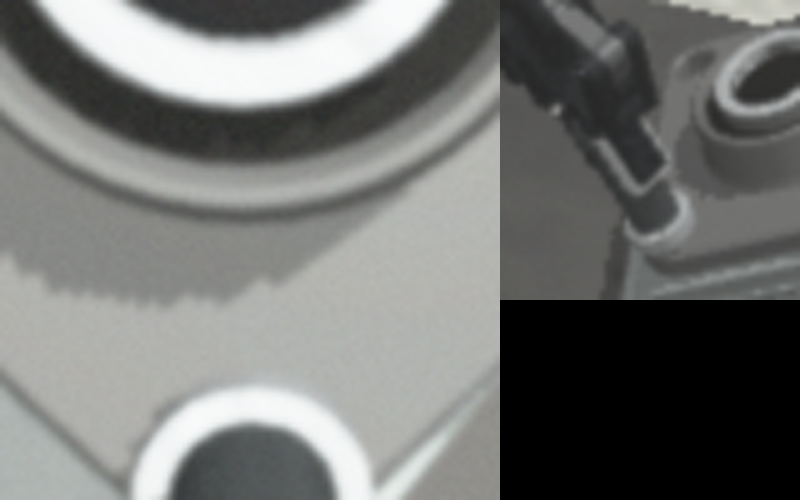

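```bash
python3 -m inch '[[[-1,0.06,0.02,-0.14,0,0,0],[-1,0.06,0.02,-0.14,0,0,0]]]' 120
python3 -m inch '[[[-1,0.06,0.02,-0.14,0,0,0],[-1,0.06,0.02,-0.14,0,0,0]]]' 120
```

```text
time_s: 13.95
position: [0.6071, -0.0176, 0.1191]
tool_rot: [[0.797, 0.423, 0.431], [-0.524, 0.132, 0.841], [0.298, -0.897, 0.327]]
ft_force: [-4.7, 1.3, -3.1]
grip_width: 0.0215
time_s: 14.2
position: [0.6078, -0.0174, 0.1176]
tool_rot: [[0.797, 0.423, 0.431], [-0.525, 0.132, 0.841], [0.299, -0.897, 0.327]]
ft_force: [-3.5, 2.4, -1.3]
grip_width: 0.0212
```

```bash
python3 -m inch '[[[-1,0.06,0.02,-0.14,0,0,0],[-1,0.06,0.02,-0.14,0,0,0]]]' 120
python3 -m inch '[[[-1,0.06,0.02,-0.14,0,0,0],[-1,0.06,0.02,-0.14,0,0,0]]]' 120; python3 look.py 15
```

```text
time_s: 14.45
position: [0.6083, -0.0172, 0.1164]
tool_rot: [[0.797, 0.423, 0.431], [-0.524, 0.132, 0.841], [0.299, -0.897, 0.327]]
ft_force: [-5.8, 2.0, -0.4]
grip_width: 0.0215
time_s: 14.7
position: [0.6087, -0.017, 0.1162]
tool_rot: [[0.797, 0.424, 0.43], [-0.524, 0.132, 0.841], [0.3, -0.896, 0.327]]
ft_force: [-14.4, 0.4, 11.9]
grip_width: 0.0213
```

View pics/l15.png

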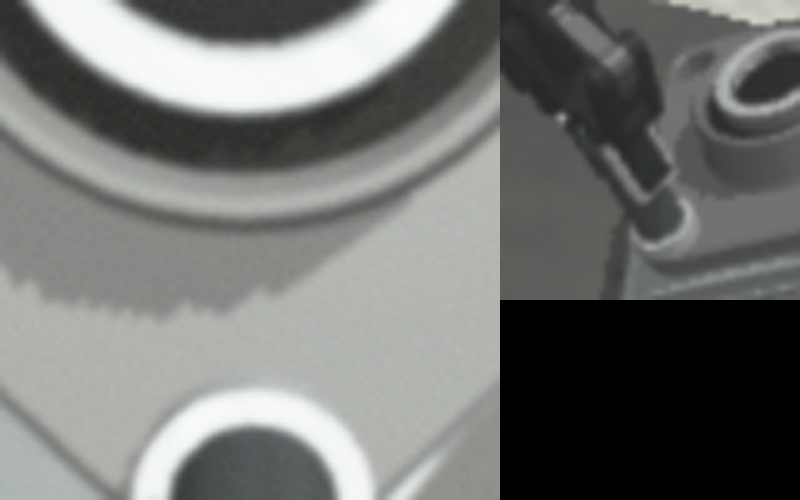

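```bash
python3 -m inch '[[[-1,0.03,0.01,-0.07,0,0,0],[-1,0.03,0.01,-0.07,0,0,0]]]' 120; python3 - <<'E'
from fit import *
v=np.load("v.npy");F=frame(v[3]);s=env.observe()
print((F.T@(s["position"]-v[:3])).round(4),"tip local",(F.T@(s["position"]+s["tool_rot"][:,1]*L-v[:3])).round(4))
print("F local",(F.T@(s["ft_force"]+[0,0,1.9])).round(1),"torque tool",(s["tool_rot"].T@s["wrist_torque"]).round(2))
E
```

```text
time_s: 15.05
position: [0.6088, -0.0169, 0.1162]
tool_rot: [[0.797, 0.424, 0.43], [-0.524, 0.132, 0.842], [0.3, -0.896, 0.327]]
ft_force: [-19.1, -0.0, 18.1]
grip_width: 0.0211
[0.0027 0.001  0.0351] tip local [ 0.0049  0.0031 -0.058 ]
F local [-8.3  4.7 25.9] torque tool [-0.72  0.02  2.15]
```

```bash
python3 -m inch '[[[0.1,0,0,0,0,0,0],[0.1,0,0,0,0,0,0],[0.1,0,0,0,0,0,0],[0.1,0,0,0,0,0,0]]]' 60; python3 look.py 16
```

```text
time_s: 15.55
position: [0.6095, -0.017, 0.1141]
tool_rot: [[0.797, 0.423, 0.431], [-0.525, 0.132, 0.841], [0.299, -0.896, 0.327]]
ft_force: [-1.0, -0.1, 0.3]
grip_width: 0.0472
```

View pics/w16.png

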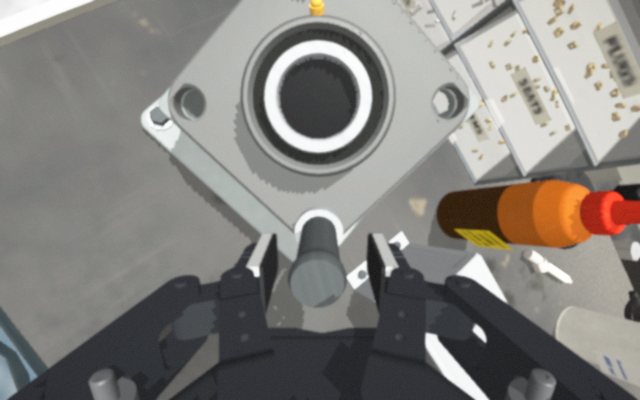

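```bash
python3 -m inch '[[[0.1,-0.9,-0.25,1.8,0,0,0],[0.1,-1.7,-0.5,3.6,0,0,0],[0.1,-2.6,-0.75,5.4,0,0,0],[0.1,-3.4,-1,7.2,0,0,0],[0.1,-4.1,-1.1,9,0,0,0],[0.1,-4.1,-1.1,9,0,0,0]]]' 60; python3 look.py 17
```

```text
time_s: 16.4
position: [0.5685, -0.0282, 0.2053]
tool_rot: [[0.797, 0.425, 0.43], [-0.524, 0.131, 0.841], [0.301, -0.896, 0.327]]
ft_force: [-0.0, -0.7, 0.6]
grip_width: 0.0467
```

View pics/w17.png

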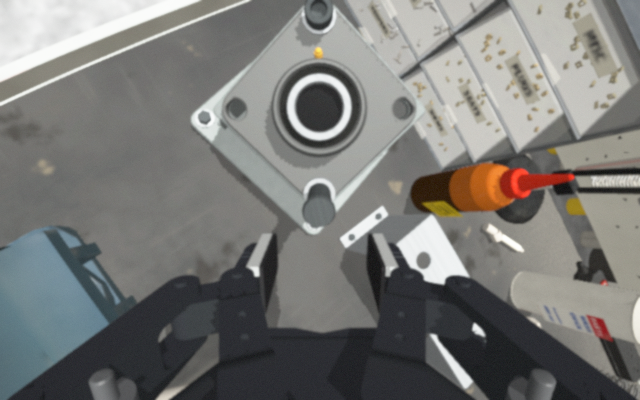

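```bash
python3 - <<'E'
from h import *
im=cv2.imread("pics/s17.png");cv2.imwrite("pics/zs17.png",cv2.resize(im[100:200,290:410],None,fx=6,fy=6,interpolation=cv2.INTER_CUBIC))
im=cv2.imread("pics/w17.png");cv2.imwrite("pics/zw17.png",cv2.resize(im[50:250,200:430],None,fx=3.4,fy=3.4,interpolation=cv2.INTER_CUBIC))
E
```

```text
(no output)
```

View pics/zs17.png

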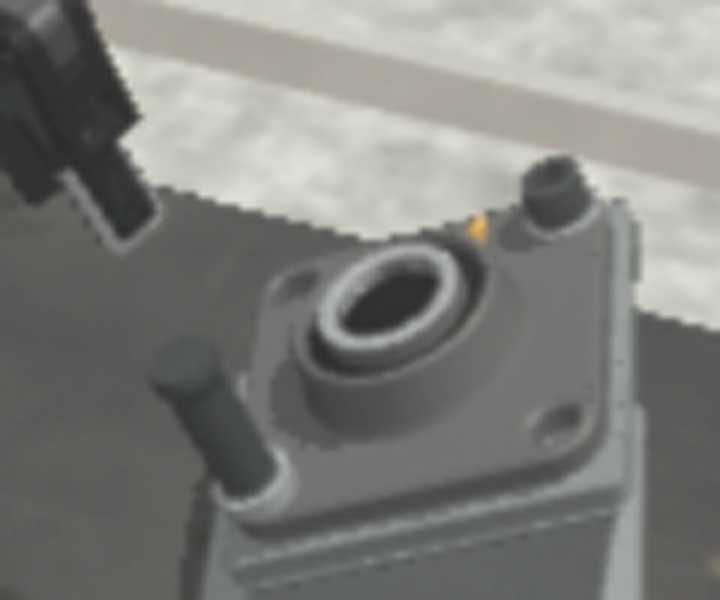

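View pics/zw17.png

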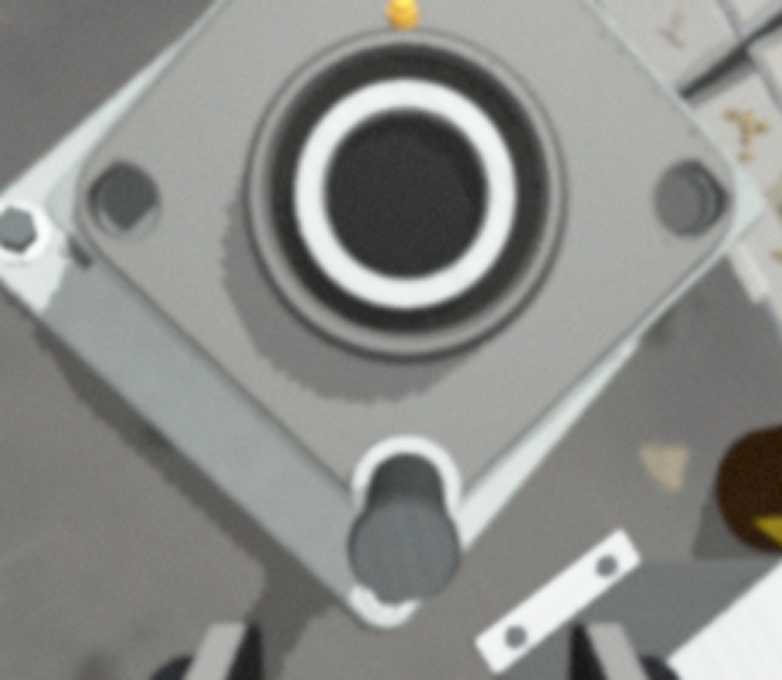

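```bash
cat > refit2.py <<'E'
import refit;from refit import *
def sc(d,f):
    e=dict(d);m=d["mtx"].copy();m[0,0]*=f;m[1,1]*=f;e["mtx"]=m;return e
PT=np.array([.6088,-.0169,.1162])
def res2(q):
    v=q[:5];W=sc(refit.W1,q[11])
    o=[(proj(bias(sc(d,q[11]) if c=='w' else d,q[5:8] if c=='w' else q[8:11]),world(k,v))[0]-uv)/.5 for c,d,k,uv in ob]
    w=bias(W,q[5:8]);e=[]
    for uv in((409.3,235),(400.8,190),(396,159),(390,129)): e.append(800*(local(w,uv,v,0)[0]-.13))
    for uv in((407.5,239.7),(393.7,243),(310,264.4),(291,267.5)): e.append(800*(local(w,uv,v,0)[1]+.02))
    e.append(800*(np.hypot(*local(w,(277.5,250),v,0)[:2])-.0095))
    for uv in((380.4,228),(387.5,235)):
        p=local(w,uv,v,0);e.append(800*(np.hypot(p[0]-.11,p[1])-.0095))
    p=frame(v[3]).T@(PT-v[:3]);pin=(p-[-.0004,-.0004,.0301])/.0008
    return np.concatenate([np.ravel(o),e,pin,q[5:11]/.0015,[(q[11]-1)/.02]])
r=least_squares(res2,[.6,.05,.08,.2,.05]+[0]*6+[1],loss='soft_l1');q=r.x;print(q.round(4));z=res2(q);print((z[:24]*.5).reshape(-1,2).round(1).tolist(),z[24:35].round(1),'pin',z[35:38])
C=np.linalg.inv(r.jac.T@r.jac);print('sd',np.sqrt(np.diag(C)).round(4))
np.save("q2.npy",q)
E
python3 refit2.py
```

```text
[ 6.202e-01 -1.380e-02  8.550e-02  2.490e-01  5.200e-02 -2.000e-04
  4.000e-04  1.000e-04  0.000e+00 -2.900e-03 -1.000e-04  9.950e-01]
[[0.6, -0.0], [-0.2, -0.8], [1.2, 0.1], [-0.8, -0.0], [-0.7, 0.9], [0.1, 0.5], [0.0, -0.1], [-0.3, 0.2], [-0.1, -0.2], [-0.0, 0.0], [0.0, 0.1], [0.0, 0.1]] [-1.5 -1.5 -0.5 -0.6  0.1  0.1 -1.7 -0.5 -0.1 -0.   0.5] pin [3.3728367  0.29773579 3.39547082]
sd [0.0009 0.0006 0.0013 0.0054 0.0048 0.0006 0.0005 0.0014 0.0008 0.0013
 0.0015 0.0068]
```

```bash
python3 - <<'E'
from fit import *
plan((.6745,-.2021,.20),vert(14.4));print(env.observe()["q"].round(1))
E
```

```text
shift cm [ 10.63 -17.43  -0.35] turn [-17.22  20.7   43.85] |turn| 51.5
[-23.1  14.3  92.1  20.6  54.9  -2. ]
```

```bash
python3 -m inch '[[[1,0,-2,3,0,0,0],[1,1.5,-5,5,-3.4,4.1,8.7],[1,4,-9,5,-6.8,8.3,17.5],[1,6.5,-13,5,-10.3,12.4,26.3],[1,9,-16,4,-13.8,16.6,35],[1,10.6,-17.4,2,-17.2,20.7,43.9],[1,10.6,-17.4,-0.3,-17.2,20.7,43.9],[1,10.6,-17.4,-0.3,-17.2,20.7,43.9]]]' 40
python3 - <<'E'
from h import *
grab("wrist","w18")
E
```

```text
time_s: 17.5
position: [0.6738, -0.2013, 0.1975]
tool_rot: [[0.968, -0.005, -0.25], [0.25, 0.004, 0.968], [-0.004, -1.0, 0.005]]
ft_force: [-0.8, 0.5, 0.1]
grip_width: 0.0853
```

View pics/w18.png

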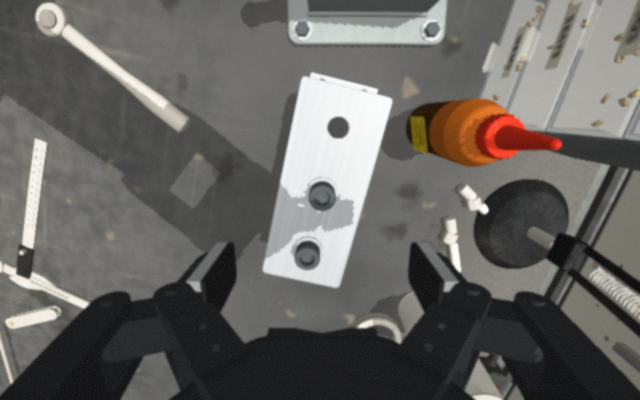

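```bash
python3 - <<'E'
from fit import *
d=load("w18");print(proj(d,[[.6738,-.2013,.119],[.6731,-.1421,.1]]));crop("w18",260,70,400,290,3.2)
for uv in((321,195),):print(onz(d,uv,.119))
E
```

```text
[[322.42403701 196.3951673 ]
 [338.76989147 126.61833034]]
[ 0.67231255 -0.20040518  0.119     ]
```

View pics/w18_c260_70.png

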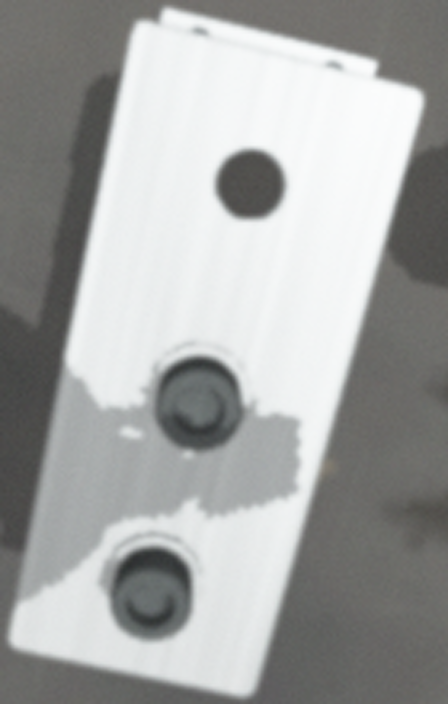

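```bash
python3 -m inch '[[[1,0,0,-3,0,0,0],[1,0,0,-6,0,0,0],[1,0,-0.05,-8,0,0,0],[1,0,-0.05,-8,0,0,0],[1,0,-0.05,-8,0,0,0]]]' 30
```

```text
time_s: 18.18
position: [0.6748, -0.2027, 0.1231]
tool_rot: [[0.968, 0.003, -0.25], [0.25, -0.001, 0.968], [0.003, -1.0, -0.001]]
ft_force: [0.0, 0.4, 0.6]
grip_width: 0.0856
```

```bash
python3 -m inch '[[[1,-0.05,0.07,-1,0,0,0],[1,-0.05,0.07,-1.75,0,0,0],[1,-0.05,0.07,-1.75,0,0,0],[-1,-0.05,0.07,-1.75,0,0,0],[-1,-0.05,0.07,-1.75,0,0,0],[-1,-0.05,0.07,-1.75,0,0,0],[-1,-0.05,0.07,-1.75,0,0,0],[-1,-0.05,0.07,-1.75,0,0,0],[-1,-0.05,0.07,-1.75,0,0,0],[-1,-0.05,0.07,-1.75,0,0,0],[-1,-0.05,0.07,-1.75,0,0,0]]]' 30
python3 -m inch '[[[-1,0,0,0,0,0,0],[-1,0,0,0,0,0,0],[-1,0,0,0,0,0,0]]]' 100
python3 - <<'E'
from h import *
grab("wrist","w19");crop("w19",240,190,400,340,4.5)
E
```

```text
time_s: 19.55
position: [0.6737, -0.2017, 0.1036]
tool_rot: [[0.968, 0.0, -0.25], [0.25, 0.001, 0.968], [0.0, -1.0, 0.001]]
ft_force: [0.5, 0.1, -0.4]
grip_width: 0.0003
time_s: 19.92
position: [0.6737, -0.2017, 0.1036]
tool_rot: [[0.968, 0.0, -0.25], [0.25, 0.001, 0.968], [0.0, -1.0, 0.001]]
ft_force: [0.8, 0.4, -1.1]
grip_width: -0.0
```

View pics/w19_c240_190.png

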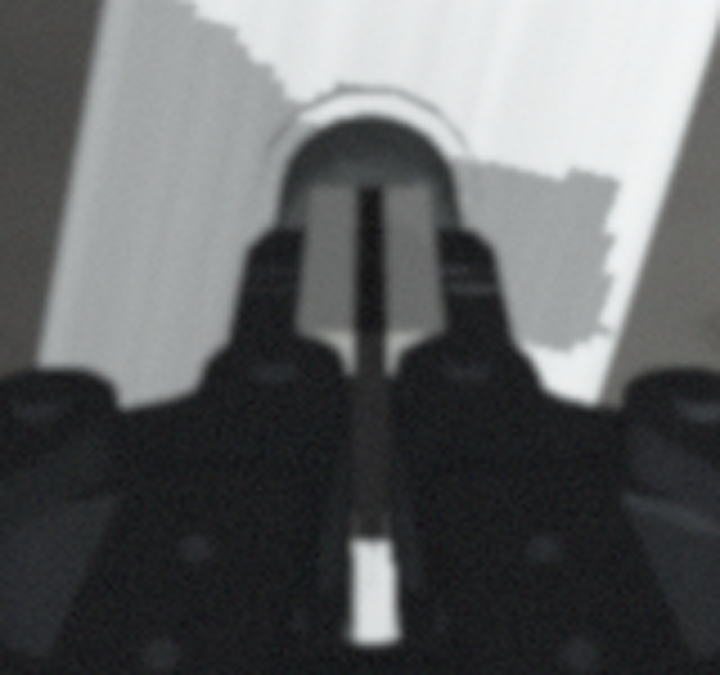

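```bash
python3 - <<'E'
from h import *
grab("scene","s19");crop("s19",270,170,400,330,5);grab("top","t19");crop("t19",300,100,460,220,4)
E
```

```text
(no output)
```

View pics/s19_c270_170.png

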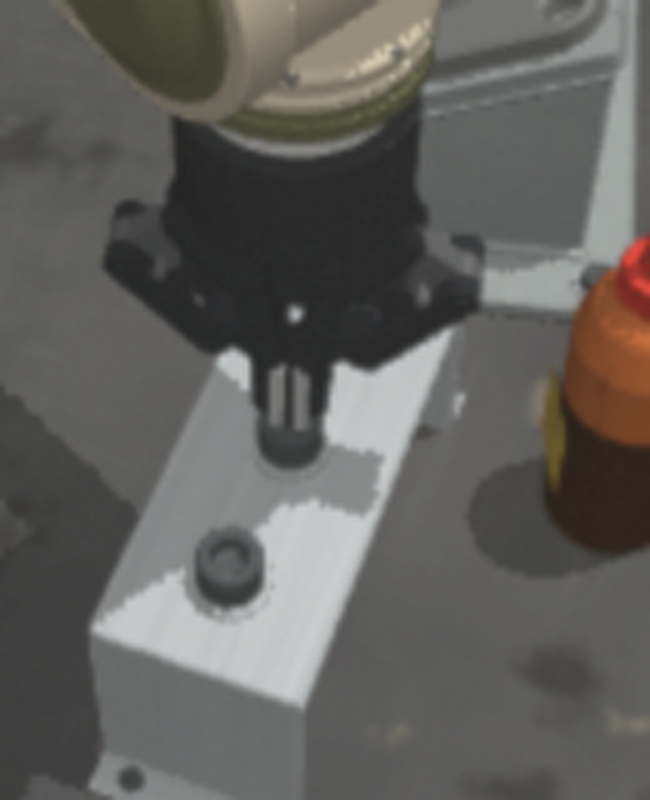

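View pics/w19.png

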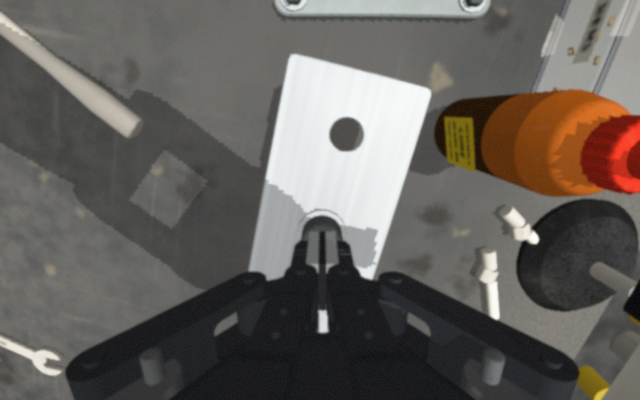

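```bash
python3 - <<'E'
from fit import *
a=load("w18");b=load("w19");c=load("w2");s=load("s19")
print('hole w18,w19',tri([(a,(338.4,127.5)),(b,(346.5,134))]))
print('corner',tri([(a,(305.3,76.3)),(b,(292,55))]),tri([(a,(391.3,99.7)),(b,(431,92))]))
# known 19mm hole & 80mm width scale
for z in(.085,.09,.095,.1):
    print(z,np.linalg.norm(onz(b,(292,55),z)-onz(b,(431,92),z)),np.linalg.norm(onz(a,(305.3,76.3),z)-onz(a,(391.3,99.7),z)))
crop("w19",240,40,450,300,3)
E
```

```text
hole w18,w19 [ 0.67375451 -0.14324992  0.0875591 ]
corner [ 0.63496094 -0.11025085  0.1029723 ] [ 0.7100657  -0.10957921  0.10198448]
0.085 0.08375945670494338 0.0794533705939244
0.09 0.08144220270724593 0.07800813620618464
0.095 0.07912494870954839 0.07656290181844479
0.1 0.07680769471185096 0.07511766743070492
```

View pics/w19_c240_40.png

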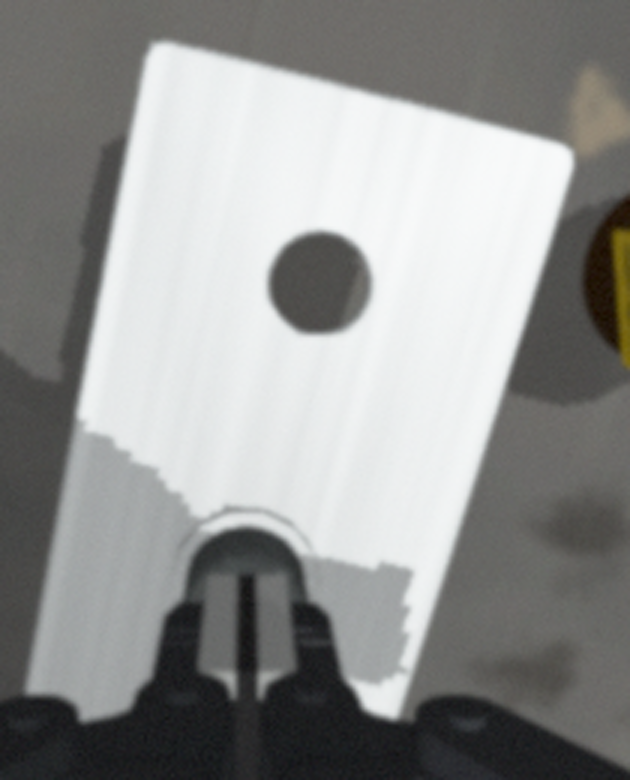

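```bash
python3 - <<'E'
from fit import *
b=load("w19");p=np.array([.6737,-.2017,.1036])
for dz in(0,.01,.0187,.03):print(dz,proj(b,p+[0,0,dz]).round(1))
print(proj(b,p+[0,0,0]+.011*np.array([-.25,.968,0])).round(1))
for z in(.103,.119):print('head',proj(b,[.6743,-.202,z]+.012*np.array([-.25,.968,0])).round(1), proj(b,[.6743,-.202,z]-.012*np.array([-.25,.968,0])).round(1))
print('head width px at top',proj(b,[.6743+.012,-.202,.119])-proj(b,[.6743-.012,-.202,.119]))
E
```

```text
0 [[322.  232.4]]
0.01 [[322.  239.4]]
0.0187 [[322.1 246.2]]
0.03 [[322.1 256.1]]
[[322. 215.]]
head [[322.9 213.8]] [[322.9 250.8]]
head [[323.  223.8]] [[323.  263.8]]
head width px at top [[42.40213323  9.9661994 ]]
```

```bash
python3 - <<'E'
from fit import *
s=load("s19");p=np.array([.6737,-.2017,.1036])
for dz in(0,.01,.0187,.03):print(dz,(proj(s,p+[0,0,dz])[0]-[270,170])*5)
for z in(.1,.119):print('a',(proj(s,[.6743,-.202,z])[0]-[270,170])*5,'b',(proj(s,[.6757,-.262,z])[0]-[270,170])*5)
E
```

```text
0 [287.34972902 438.4279133 ]
0.01 [287.56082621 423.28745896]
0.0187 [287.74769236 409.86207277]
0.03 [287.99498646 392.06211901]
a [288.49482616 444.96257262] b [229.57078122 580.71773563]
a [288.92047495 416.15101477] b [228.81908997 553.25134964]
```

View pics/t19_c300_100.png

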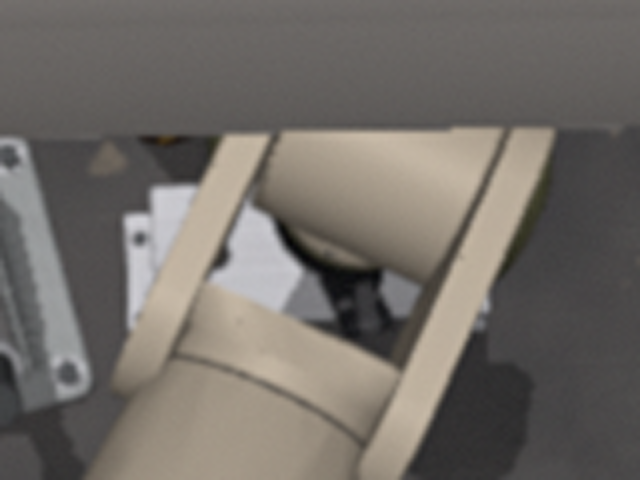

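```bash
python3 -m inch '[[[0.0,0,0,0.5,0,0,0],[0.0,0,0,0.5,0,0,0],[0.0,0,0,0.5,0,0,0],[0.0,0,0,0.3,0,0,0],[0.0,0,0,0,0,0,0],[0.0,0,0,-0.3,0,0,0],[0.0,0,0,-0.3,0,0,0]]]' 30
python3 - <<'E'
from h import *
grab("scene","s20");crop("s20",270,170,400,330,5);grab("wrist","w20");crop("w20",220,180,420,340,4)
E
```

```text
time_s: 20.95
position: [0.6735, -0.2017, 0.1001]
tool_rot: [[0.968, -0.001, -0.25], [0.25, 0.001, 0.968], [-0.0, -1.0, 0.001]]
ft_force: [0.5, -0.1, 0.0]
grip_width: 0.0432
```

View pics/s20_c270_170.png

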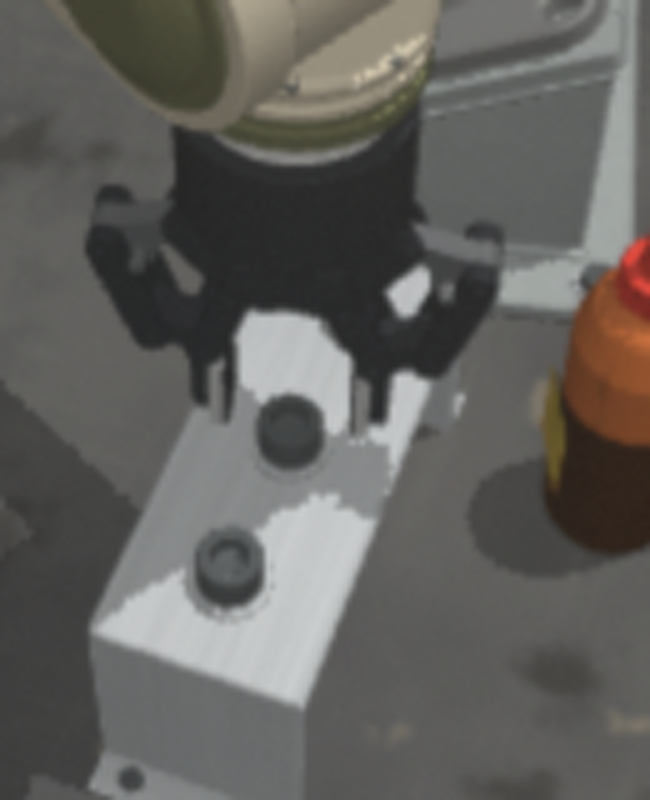

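View pics/w20_c220_180.png

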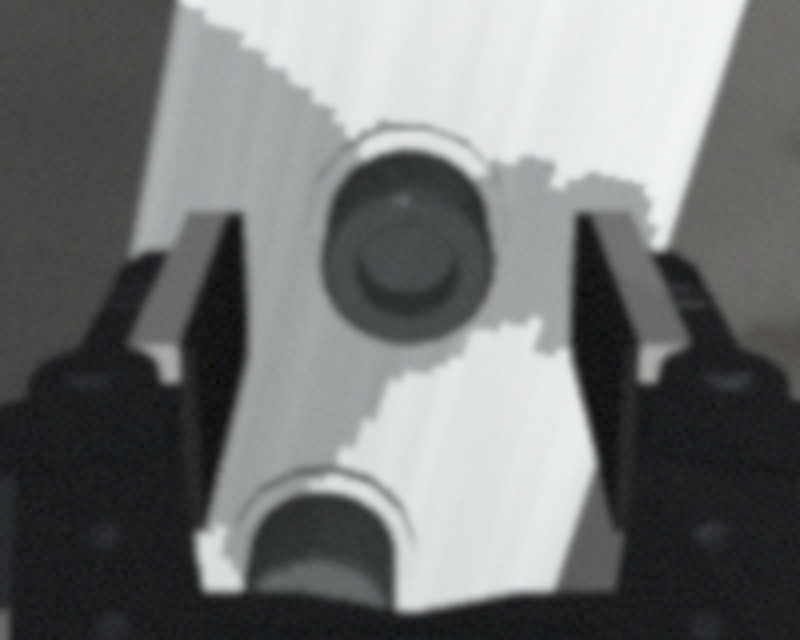

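```bash
python3 -m inch '[[[0.0,0.05,-0.03,-0.4,0,0,0],[0.0,0.05,-0.03,-0.8,0,0,0],[0.0,0.05,-0.03,-0.8,0,0,0]]]' 30
python3 - <<'E'
from h import *
grab("scene","s21");crop("s21",290,225,365,295,9)
E
```

```text
time_s: 21.42
position: [0.674, -0.2019, 0.092]
tool_rot: [[0.968, -0.001, -0.25], [0.25, 0.001, 0.968], [-0.0, -1.0, 0.001]]
ft_force: [-0.1, -0.1, -0.2]
grip_width: 0.0427
```

View pics/s21_c290_225.png

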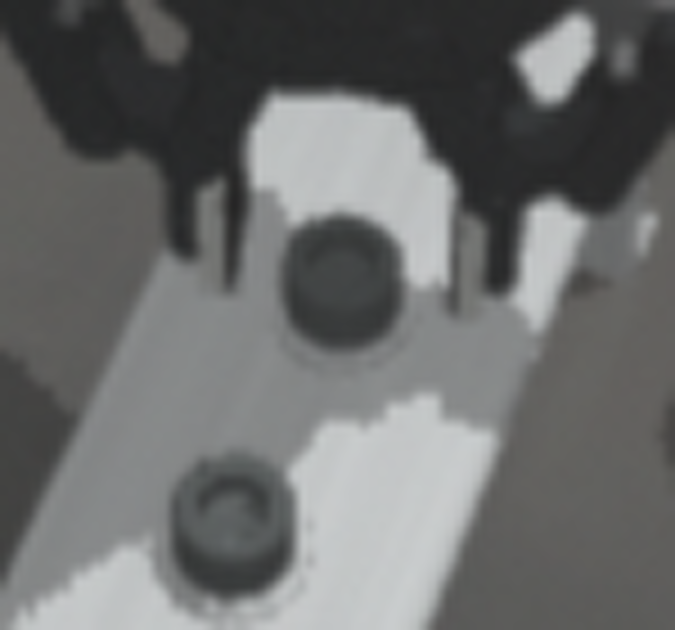

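```bash
python3 -m inch '[[[-1,0,0,0,0,0,0],[-1,0,0,0,0,0,0],[-1,0,0,0,0,0,0],[-1,0,0,0,0,0,0],[-1,0,0,0,0,0,0]]]' 30
python3 -m inch '[[[-1,0,0,0,0,0,0],[-1,0,0,0,0,0,0],[-1,0,0,0,0,0,0]]]' 100
python3 - <<'E'
from h import *
grab("scene","s22");crop("s22",290,225,365,295,9);grab("wrist","w22");crop("w22",240,180,400,340,4)
E
```

```text
time_s: 22.1
position: [0.6743, -0.2021, 0.0929]
tool_rot: [[0.968, 0.001, -0.25], [0.25, 0.0, 0.968], [0.001, -1.0, 0.0]]
ft_force: [-1.4, 0.4, 3.6]
grip_width: 0.0215
time_s: 22.48
position: [0.6744, -0.2021, 0.0933]
tool_rot: [[0.968, 0.001, -0.25], [0.25, 0.0, 0.968], [0.001, -1.0, -0.0]]
ft_force: [-1.8, 0.9, 6.0]
grip_width: 0.018
```

View pics/s22_c290_225.png

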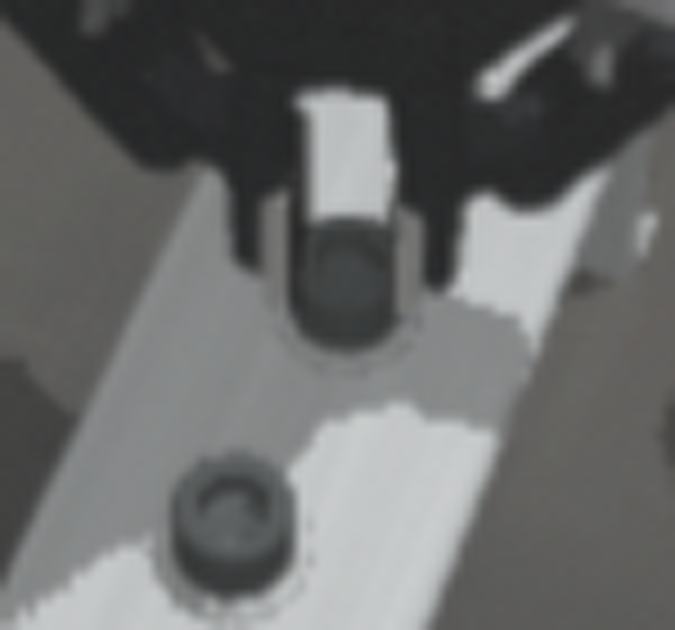

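View pics/w22_c240_180.png

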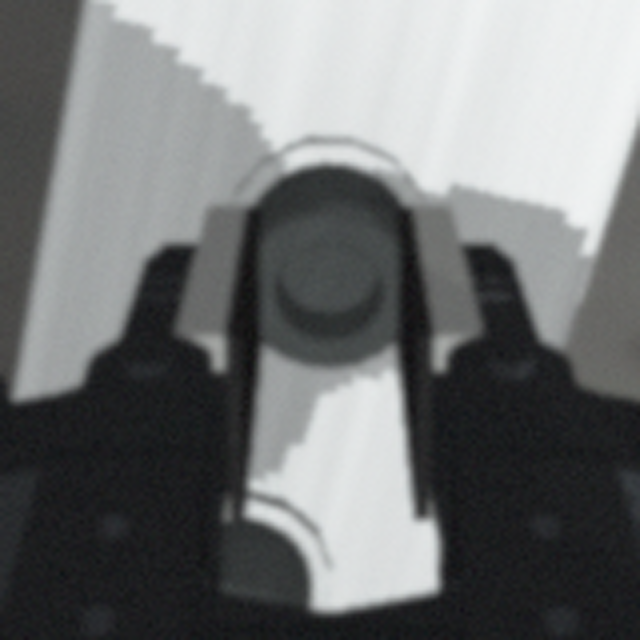

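```bash
python3 -m inch '[[[-0.1,0,0,0,0,0,0],[-0.1,0,0,0,0,0,0],[-0.1,0,0,0,0,0,0],[-0.1,0,0,-0.2,0,0,0],[-0.1,0,0,-0.4,0,0,0],[-0.1,0,0,-0.4,0,0,0],[-0.1,0,0,-0.4,0,0,0]]]' 30
```

```text
time_s: 23.45
position: [0.6742, -0.202, 0.0887]
tool_rot: [[0.968, 0.0, -0.25], [0.25, 0.001, 0.968], [0.0, -1.0, 0.0]]
ft_force: [0.1, -0.2, 0.8]
grip_width: 0.0379
```

```bash
python3 -m inch '[[[-0.1,0,0,-0.1,0,0,0],[-0.1,0,0,-0.2,0,0,0],[-1,0,0,-0.2,0,0,0],[-1,0,0,-0.2,0,0,0],[-1,0,0,-0.2,0,0,0],[-1,0,0,-0.2,0,0,0]]]' 30
python3 -m inch '[[[-1,0,0,0,0,0,0],[-1,0,0,0,0,0,0],[-1,0,0,0,0,0,0]]]' 80
python3 - <<'E'
from h import *
grab("scene","s23");crop("s23",290,225,365,295,9);grab("wrist","w23");crop("w23",240,180,400,340,4)
E
```

```text
time_s: 24.2
position: [0.6742, -0.202, 0.0867]
tool_rot: [[0.968, 0.0, -0.25], [0.25, 0.001, 0.968], [0.0, -1.0, 0.001]]
ft_force: [0.1, 0.2, -0.1]
grip_width: 0.0221
time_s: 24.58
position: [0.6743, -0.2021, 0.0869]
tool_rot: [[0.968, 0.001, -0.25], [0.25, 0.0, 0.968], [0.001, -1.0, 0.0]]
ft_force: [0.2, 0.4, 2.9]
grip_width: 0.0203
```

View pics/s23_c290_225.png

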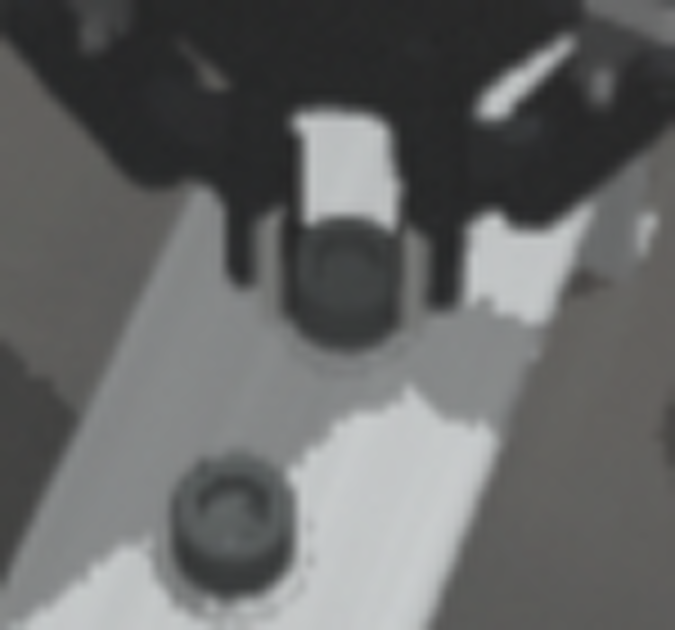

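View pics/w23_c240_180.png

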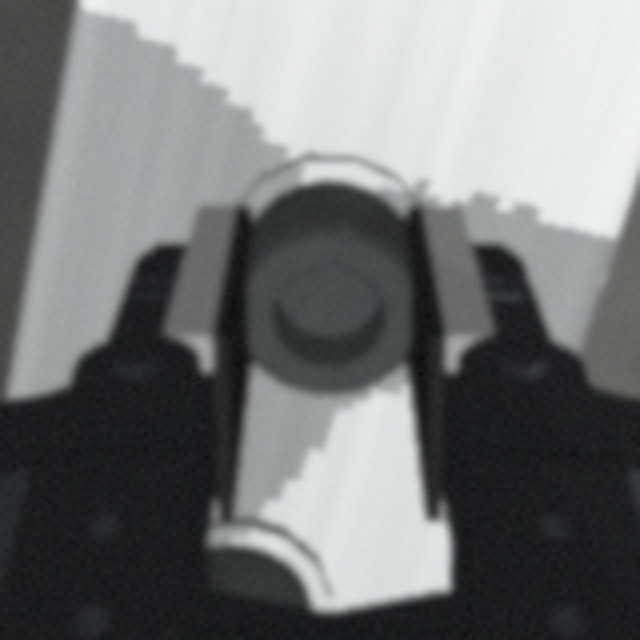

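```bash
cat >> fit.py <<'E'
LS=.0467
def v3():
    v=np.load("v.npy").copy();v[:3]+=frame(v[3])@[.0025,.0008,.005];v[4]=0;return v
def ins3(lx,ly,tipz,jawdeg=0,L=LS):
    v=v3();F=frame(v[3]);t=np.radians(jawdeg)
    R=tool(F@[np.cos(t),np.sin(t),0],-F[:,2]);return v[:3]+F@[lx,ly,tipz+L],R
E
python3 -m inch '[[[-1,0,0,3,0,0,0],[-1,0,0,7,0,0,0],[-1,0,0,11,0,0,0],[-1,0,0,14,0,0,0],[-1,0,0,14,0,0,0],[-1,0,0,14,0,0,0]]]' 80
python3 - <<'E'
from fit import *
P,R=ins3(.11,0,.014+.015);print(P);plan(P,R)
E
```

```text
time_s: 25.42
position: [0.6736, -0.2018, 0.2243]
tool_rot: [[0.968, -0.003, -0.25], [0.25, 0.002, 0.968], [-0.002, -1.0, 0.003]]
ft_force: [1.3, -0.2, -2.0]
grip_width: 0.0199
[0.68655783 0.00278848 0.20397101]
shift cm [ 1.29 20.46 -2.03] turn [  6.09 -24.39  -0.13] |turn| 25.1
```

```bash
python3 -m inch '[[[-1,-1,4,2,0,0,0],[-1,-1,9,2,0,-4,0],[-1,-1,14,2,2,-12,0],[-1,0,18,2,4,-20,0],[-1,1.3,20.5,1,6.1,-24.4,0],[-1,1.3,20.5,-1,6.1,-24.4,0],[-1,1.3,20.5,-2,6.1,-24.4,0],[-1,1.3,20.5,-2,6.1,-24.4,0],[-1,1.3,20.5,-2,6.1,-24.4,0]]]' 80
cat > look2.py <<'E'
import sys
from h import *
t=sys.argv[1];wx,wy,sx,sy=map(int,sys.argv[2:6])
grab("wrist","w"+t);grab("scene","s"+t)
A=cv2.resize(cv2.imread(f"pics/w{t}.png")[wy:wy+90,wx:wx+80],None,fx=5.5,fy=5.5,interpolation=cv2.INTER_CUBIC)
B=cv2.resize(cv2.imread(f"pics/s{t}.png")[sy:sy+60,sx:sx+42],None,fx=8,fy=8,interpolation=cv2.INTER_CUBIC)
C=np.zeros((500,800,3),np.uint8);C[:495,:440]=A;C[:480,450:786]=B;cv2.imwrite(f"pics/l{t}.png",C)
E
python3 look2.py 24 280 150 360 130
python3 - <<'E'
from fit import *
P,R=ins3(.11,0,.014+.015);plan(P,R)
E
```

```text
time_s: 26.55
position: [0.6875, 0.0027, 0.207]
tool_rot: [[0.876, 0.413, -0.249], [0.226, 0.103, 0.969], [0.426, -0.905, -0.003]]
ft_force: [0.1, 0.4, -0.8]
grip_width: 0.0205
shift cm [-0.09  0.   -0.33] turn [ 0.12  0.26 -0.05] |turn| 0.3
```

View pics/l24.png

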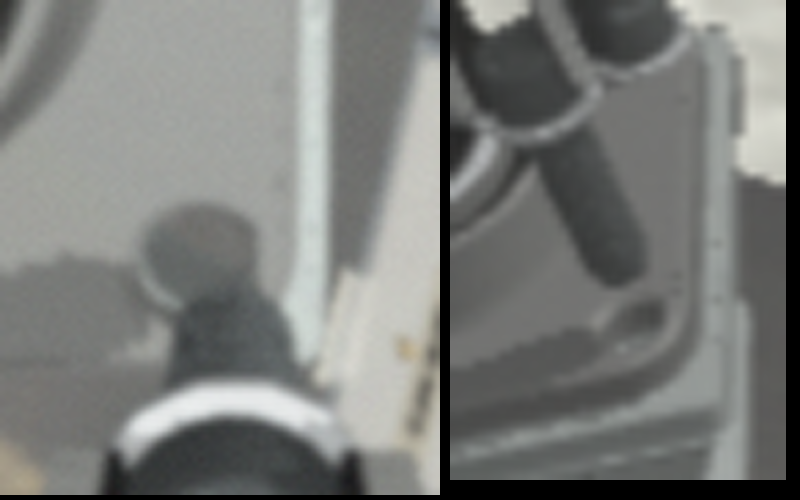

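View pics/w24.png

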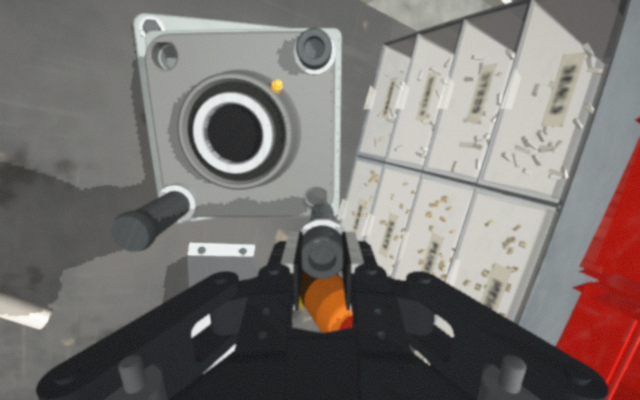

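```bash
cat > ov3.py <<'E'
from ovd import *
def screwov(tag,x0,y0,w,h,S,out,v,LS=LS):
    d=load(tag);st=env.observe()
    im=cv2.imread(f"pics/{tag}.png");im=cv2.resize(im[y0:y0+h,x0:x0+w],None,fx=S,fy=S,interpolation=cv2.INTER_CUBIC)
    th=np.linspace(0,2*np.pi,60);F=frame(v[3])
    def dr(P,c):
        p=(proj(d,P)-(x0,y0)+.5)*S-.5;cv2.polylines(im,[p.astype(int)],False,c,1)
    for k in PL:dr(v[:3]+np.c_[.0095*np.cos(th)+PL[k][0],.0095*np.sin(th)+PL[k][1],0*th+.014]@F.T,(0,0,255))
    dr(v[:3]+np.array([[-.015,-.015,.014],[.125,-.015,.014],[.125,.125,.014],[-.015,.125,.014],[-.015,-.015,.014]])@F.T,(0,0,255))
    R=st["tool_rot"];P=st["position"]
    for a,r in((0,.008),(.06,.008),(.06,.015),(.063,.015),(.063,.012),(.079,.012)):
        dr(P+(R@np.array([r*np.cos(th),0*th+LS-a,r*np.sin(th)])).T,(255,0,255))
    cv2.imwrite(out,im)
E
python3 - <<'E'
from ov3 import *
v=v3();screwov("w24",130,0,230,300,2.6,"pics/o24.png",v)
d=load("w24")
print(proj(d,[world(k,v) for k in('fd','fl','fh')]).round(1))
E
```

```text
[[184.7 200.2]
 [166.8  53.8]
 [319.8 200.3]]
```

View pics/o24.png

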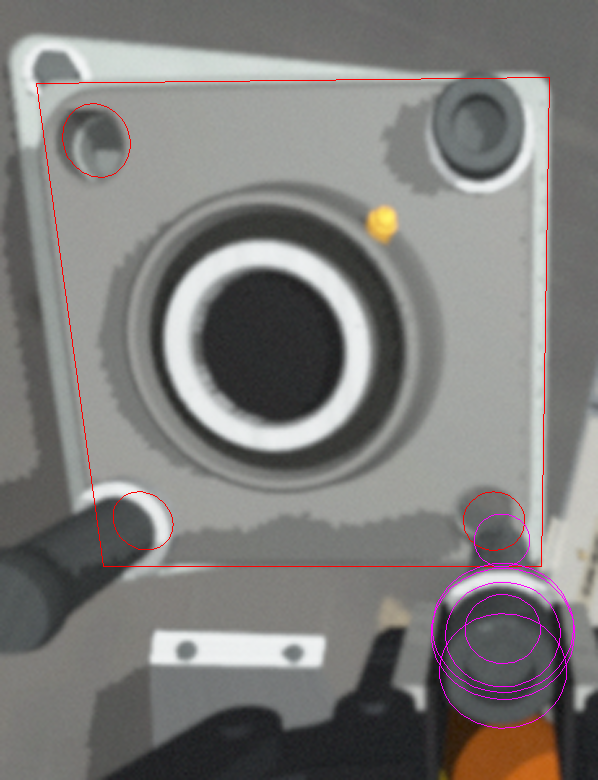

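```bash
python3 -m inch '[[[-1,-0.2,0.2,-0.2,0,0,0],[-1,-0.24,0.46,-0.6,0,0,0],[-1,-0.24,0.46,-0.94,0,0,0],[-1,-0.24,0.46,-0.94,0,0,0],[-1,-0.24,0.46,-0.94,0,0,0]]]' 80
python3 look2.py 25 280 150 360 130
```

```text
time_s: 27.28
position: [0.6849, 0.0076, 0.1973]
tool_rot: [[0.876, 0.413, -0.249], [0.227, 0.104, 0.968], [0.425, -0.905, -0.003]]
ft_force: [0.8, -0.3, -0.6]
grip_width: 0.02
```

View pics/l25.png

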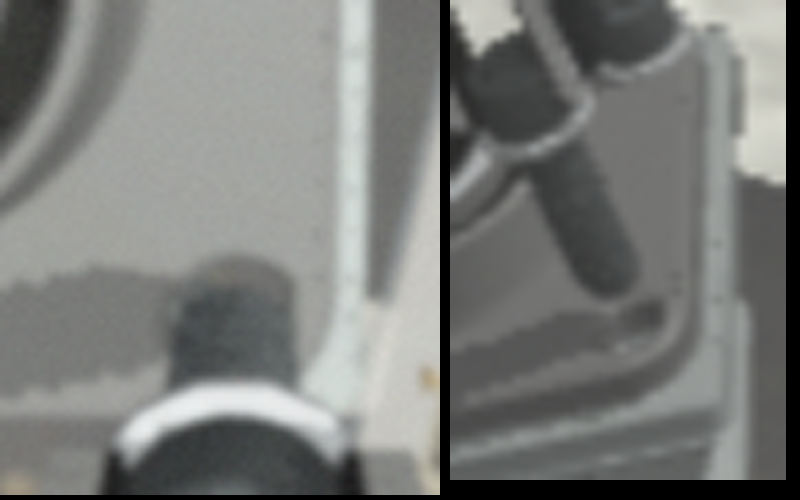

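```bash
python3 -m inch '[[[-1,0.2,0.05,-0.34,0,0,0],[-1,0.41,0.11,-0.68,0,0,0],[-1,0.41,0.11,-0.68,0,0,0],[-1,0.41,0.11,-0.68,0,0,0]]]' 80
python3 look2.py 26 280 150 360 130
```

```text
time_s: 27.88
position: [0.6889, 0.0087, 0.1904]
tool_rot: [[0.876, 0.412, -0.249], [0.227, 0.104, 0.968], [0.425, -0.905, -0.003]]
ft_force: [0.1, 0.2, -1.2]
grip_width: 0.0202
```

View pics/l26.png

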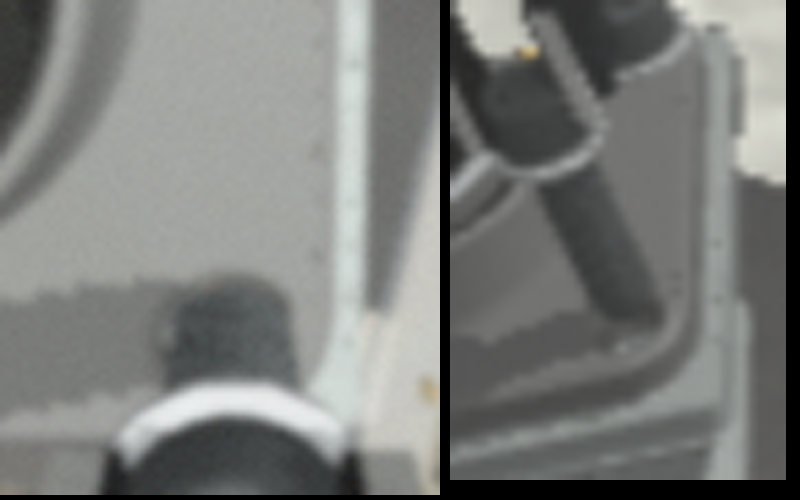

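```bash
python3 -m inch '[[[-1,0.08,0.02,-0.18,0,0,0],[-1,0.16,0.04,-0.36,0,0,0],[-1,0.16,0.04,-0.36,0,0,0]]]' 80
python3 -m inch '[[[-1,0.08,0.02,-0.18,0,0,0],[-1,0.08,0.02,-0.18,0,0,0],[-1,0.08,0.02,-0.18,0,0,0]]]' 80
python3 look2.py 27 280 150 360 130
```

```text
time_s: 28.35
position: [0.6904, 0.0092, 0.1866]
tool_rot: [[0.876, 0.412, -0.249], [0.227, 0.104, 0.968], [0.425, -0.905, -0.002]]
ft_force: [0.5, 0.2, -1.6]
grip_width: 0.0207
time_s: 28.72
position: [0.6912, 0.0092, 0.1849]
tool_rot: [[0.876, 0.412, -0.249], [0.227, 0.104, 0.968], [0.425, -0.905, -0.003]]
ft_force: [-0.5, -0.4, -1.9]
grip_width: 0.0208
```

View pics/l27.png

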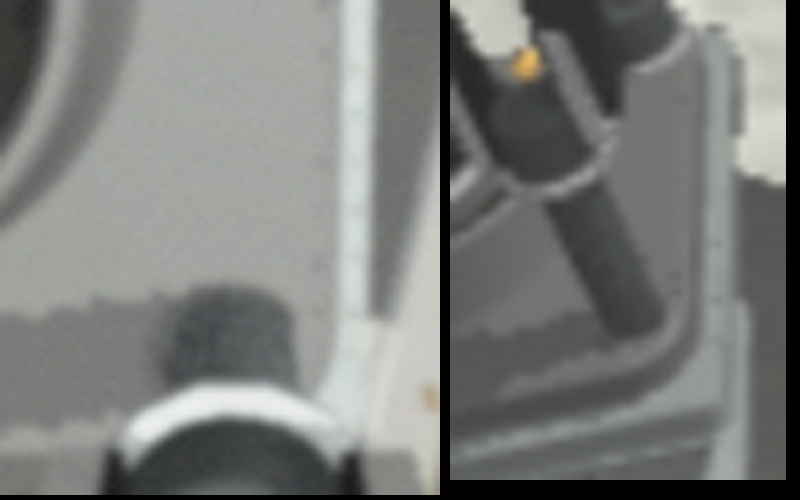

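```bash
python3 -m inch '[[[-1,0.08,0.02,-0.18,0,0,0],[-1,0.08,0.02,-0.18,0,0,0]]]' 80
python3 -m inch '[[[-1,0.08,0.02,-0.18,0,0,0],[-1,0.08,0.02,-0.18,0,0,0]]]' 80
python3 -m inch '[[[-1,0.08,0.02,-0.18,0,0,0],[-1,0.08,0.02,-0.18,0,0,0]]]' 80
```

```text
time_s: 29.08
position: [0.6921, 0.0094, 0.183]
tool_rot: [[0.876, 0.412, -0.249], [0.227, 0.104, 0.968], [0.425, -0.905, -0.003]]
ft_force: [0.7, -1.3, -1.6]
grip_width: 0.0205
time_s: 29.32
position: [0.6929, 0.0096, 0.1812]
tool_rot: [[0.876, 0.412, -0.249], [0.227, 0.104, 0.968], [0.425, -0.905, -0.003]]
ft_force: [0.4, -2.1, -1.5]
grip_width: 0.0205
time_s: 29.58
position: [0.6937, 0.0099, 0.1795]
tool_rot: [[0.876, 0.412, -0.249], [0.227, 0.104, 0.968], [0.425, -0.905, -0.003]]
ft_force: [0.0, -2.1, -1.1]
grip_width: 0.0204
```

```bash
python3 -m inch '[[[-1,0.08,-0.03,-0.18,0,0,0],[-1,0.16,-0.02,-0.36,0,0,0],[-1,0.16,-0.02,-0.36,0,0,0]]]' 80
python3 -m inch '[[[-1,0.08,0,-0.18,0,0,0],[-1,0.16,0.02,-0.36,0,0,0],[-1,0.16,0.02,-0.36,0,0,0]]]' 80
python3 look2.py 28 280 150 360 130
```

```text
time_s: 29.95
position: [0.6953, 0.0098, 0.1758]
tool_rot: [[0.876, 0.412, -0.249], [0.226, 0.104, 0.968], [0.425, -0.905, -0.002]]
ft_force: [0.7, -1.4, -1.6]
grip_width: 0.0209
time_s: 30.32
position: [0.697, 0.01, 0.1722]
tool_rot: [[0.876, 0.412, -0.249], [0.227, 0.104, 0.968], [0.425, -0.905, -0.002]]
ft_force: [0.8, -1.0, -2.1]
grip_width: 0.0203
```

View pics/l28.png

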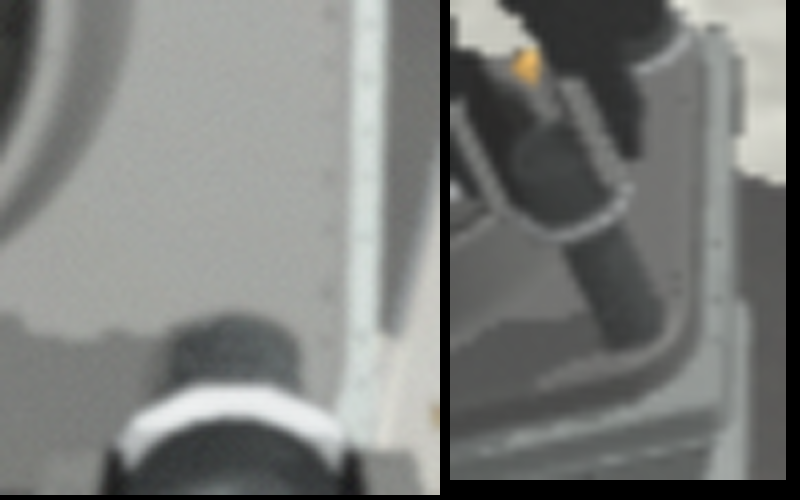

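```bash
python3 -m inch '[[[-1,0.1,0.03,-0.23,0,0,0],[-1,0.2,0.05,-0.45,0,0,0],[-1,0.2,0.05,-0.45,0,0,0]]]' 80
python3 -m inch '[[[-1,0.1,0.03,-0.23,0,0,0],[-1,0.2,0.05,-0.45,0,0,0],[-1,0.2,0.05,-0.45,0,0,0]]]' 80
python3 -m inch '[[[-1,0.1,0.03,-0.23,0,0,0],[-1,0.2,0.05,-0.45,0,0,0],[-1,0.2,0.05,-0.45,0,0,0]]]' 80
```

```text
time_s: 30.8
position: [0.699, 0.0104, 0.1676]
tool_rot: [[0.876, 0.412, -0.249], [0.227, 0.104, 0.968], [0.425, -0.905, -0.003]]
ft_force: [1.5, -2.3, -2.4]
grip_width: 0.0202
time_s: 31.18
position: [0.701, 0.0109, 0.1631]
tool_rot: [[0.876, 0.412, -0.249], [0.226, 0.104, 0.968], [0.425, -0.905, -0.002]]
ft_force: [1.4, -2.0, -2.5]
grip_width: 0.0201
time_s: 31.55
position: [0.703, 0.0114, 0.1586]
tool_rot: [[0.876, 0.412, -0.249], [0.226, 0.104, 0.968], [0.425, -0.905, -0.002]]
ft_force: [2.0, -1.9, -1.3]
grip_width: 0.0203
```

```bash
python3 -m inch '[[[-1,0.11,0.01,-0.22,0,0,0],[-1,0.22,0.03,-0.45,0,0,0],[-1,0.22,0.03,-0.45,0,0,0]]]' 80
python3 -m inch '[[[-1,0.1,0.03,-0.23,0,0,0],[-1,0.2,0.05,-0.45,0,0,0],[-1,0.2,0.05,-0.45,0,0,0]]]' 80
python3 -m inch '[[[-1,0.1,0.03,-0.23,0,0,0],[-1,0.2,0.05,-0.45,0,0,0],[-1,0.2,0.05,-0.45,0,0,0]]]' 80
python3 look2.py 29 280 150 360 130
```

```text
time_s: 31.92
position: [0.7051, 0.0117, 0.1541]
tool_rot: [[0.876, 0.412, -0.249], [0.227, 0.104, 0.968], [0.425, -0.905, -0.002]]
ft_force: [1.2, -3.2, -2.1]
grip_width: 0.0202
time_s: 32.3
position: [0.7072, 0.0122, 0.1497]
tool_rot: [[0.876, 0.412, -0.249], [0.227, 0.104, 0.968], [0.425, -0.905, -0.003]]
ft_force: [1.7, -4.0, -1.3]
grip_width: 0.0204
time_s: 32.67
position: [0.7092, 0.0126, 0.1452]
tool_rot: [[0.876, 0.413, -0.249], [0.226, 0.104, 0.968], [0.425, -0.905, -0.003]]
ft_force: [2.2, -3.6, -1.2]
grip_width: 0.0202
```

View pics/l29.png

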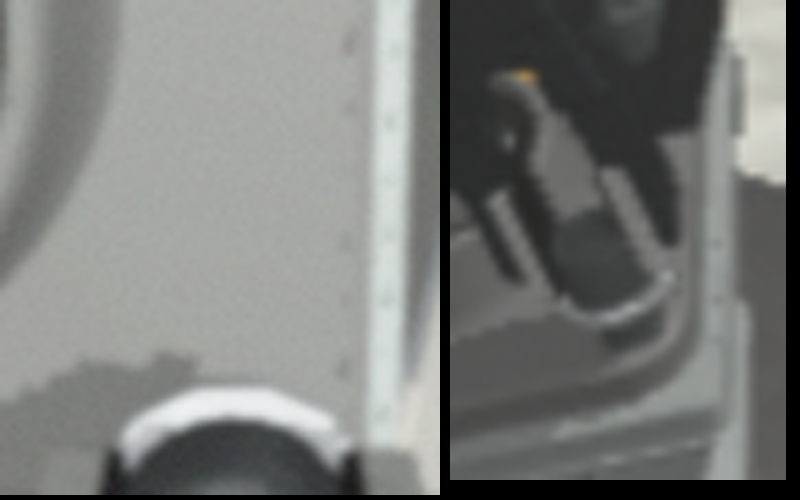

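```bash
python3 -m inch '[[[-1,0.08,0.01,-0.18,0,0,0],[-1,0.16,0.02,-0.36,0,0,0],[-1,0.16,0.02,-0.36,0,0,0]]]' 80
python3 - <<'E'
from fit import *
v=np.load("v.npy");s=env.observe();print(frame(v[3]).T@(s["position"]-v[:3]))
E
```

```text
time_s: 33.15
position: [0.7108, 0.0128, 0.1419]
tool_rot: [[0.876, 0.413, -0.249], [0.227, 0.104, 0.968], [0.426, -0.905, -0.003]]
ft_force: [1.8, -4.4, 0.0]
grip_width: 0.0201
[0.1097991  0.00446065 0.01344516]
```

```bash
python3 -m inch '[[[-1,0.08,0.0,-0.18,0,0,0],[-1,0.16,0.01,-0.36,0,0,0],[-1,0.16,0.01,-0.36,0,0,0]]]' 80
python3 -m inch '[[[-1,0.08,0.02,-0.18,0,0,0],[-1,0.08,0.02,-0.18,0,0,0]]]' 80
python3 look2.py 30 280 150 360 130
```

```text
time_s: 33.52
position: [0.7124, 0.0129, 0.1383]
tool_rot: [[0.876, 0.413, -0.249], [0.227, 0.104, 0.968], [0.425, -0.905, -0.003]]
ft_force: [1.6, -5.5, -0.9]
grip_width: 0.02
time_s: 33.78
position: [0.7132, 0.0131, 0.1365]
tool_rot: [[0.876, 0.413, -0.249], [0.227, 0.104, 0.968], [0.426, -0.905, -0.003]]
ft_force: [1.2, -5.7, -1.8]
grip_width: 0.0203
```

View pics/l30.png

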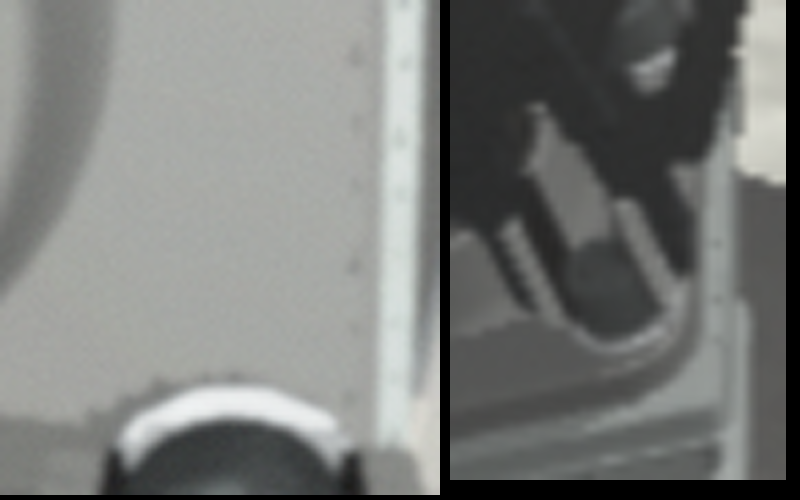

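```bash
python3 -m inch '[[[-1,0.06,-0.02,-0.12,0,0,0],[-1,0.06,-0.02,-0.12,0,0,0]]]' 80
python3 -m inch '[[[-1,0.05,0.01,-0.1,0,0,0],[-1,0.05,0.01,-0.1,0,0,0]]]' 80
python3 -m inch '[[[-1,0.05,0.01,-0.1,0,0,0],[-1,0.05,0.01,-0.1,0,0,0]]]' 80
```

```text
time_s: 34.12
position: [0.7137, 0.0131, 0.1352]
tool_rot: [[0.876, 0.412, -0.249], [0.227, 0.104, 0.968], [0.425, -0.905, -0.002]]
ft_force: [0.6, -3.8, -0.3]
grip_width: 0.0204
time_s: 34.38
position: [0.714, 0.013, 0.135]
tool_rot: [[0.876, 0.413, -0.249], [0.227, 0.104, 0.968], [0.425, -0.905, -0.003]]
ft_force: [-4.7, -5.6, 5.7]
grip_width: 0.0198
time_s: 34.62
position: [0.7141, 0.013, 0.1349]
tool_rot: [[0.876, 0.413, -0.25], [0.227, 0.103, 0.968], [0.425, -0.905, -0.003]]
ft_force: [-11.3, -6.3, 12.3]
grip_width: 0.0204
```

```bash
python3 -m inch '[[[-1,0.04,0.01,-0.08,0,0,0],[-1,0.04,0.01,-0.08,0,0,0],[0.0,-0.03,-0.01,0.07,0,0,0],[0.0,-0.03,-0.01,0.07,0,0,0],[0.0,-0.03,-0.01,0.07,0,0,0],[0.0,-0.03,-0.01,0.07,0,0,0]]]' 80
python3 -m inch '[[[0.0,-0.6,-0.15,1.4,0,0,0],[0.0,-1.3,-0.35,2.8,0,0,0],[0.0,-2.4,-0.65,5.4,0,0,0],[0.0,-3.7,-1,8.2,0,0,0],[0.0,-4.5,-1.2,10,0,0,0],[0.0,-4.5,-1.2,10,0,0,0]]]' 80
python3 - <<'E'
from h import *
grab("scene","s31");crop("s31",290,100,420,200,6);grab("wrist","w31")
E
```

```text
time_s: 35.38
position: [0.7143, 0.0134, 0.1335]
tool_rot: [[0.876, 0.412, -0.249], [0.227, 0.104, 0.968], [0.425, -0.905, -0.002]]
ft_force: [0.2, -0.6, 0.7]
grip_width: 0.0427
time_s: 36.12
position: [0.6694, 0.0009, 0.2359]
tool_rot: [[0.875, 0.415, -0.249], [0.227, 0.103, 0.969], [0.428, -0.904, -0.004]]
ft_force: [1.6, 0.6, -0.1]
grip_width: 0.0429
```

View pics/s31_c290_100.png

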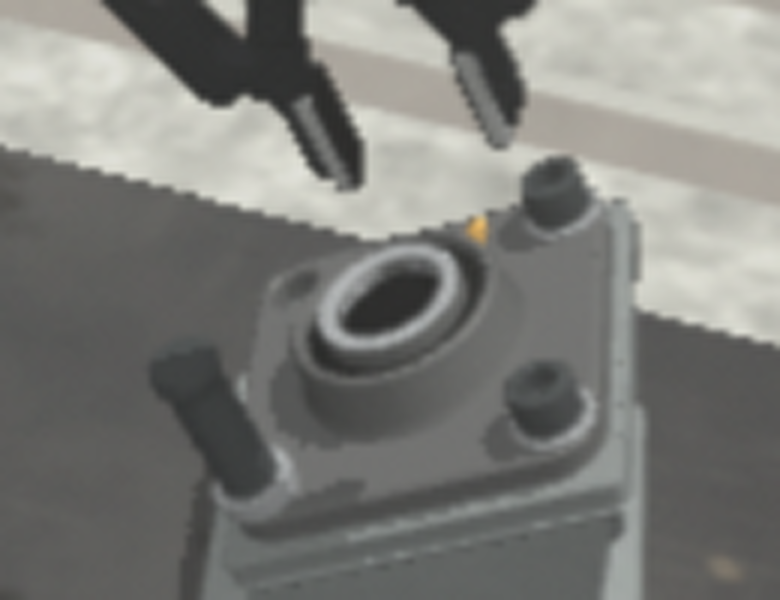

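View pics/w31.png

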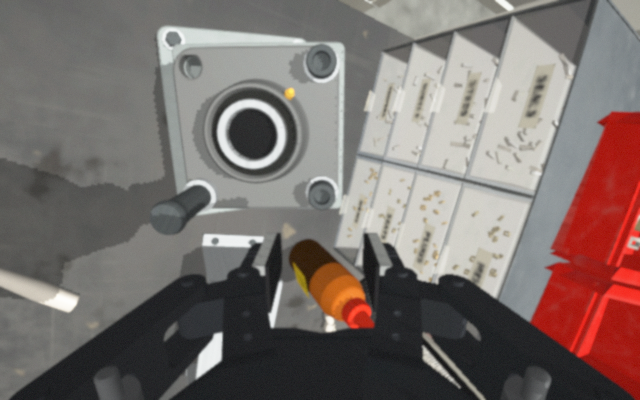

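```bash
python3 - <<'E'
from fit import *
plan((.6756,-.262,.20),vert(14.4))
v=np.load("v.npy");print(frame(v[3]).T@(np.array([.7141,.013,.1349])-v[:3]))
E
```

```text
shift cm [  0.64 -26.32  -3.32] turn [-6.14 24.35 -0.05] |turn| 25.1
[0.10978649 0.00386099 0.0057539 ]
```

```bash
python3 -m inch '[[[0,-1,-5,1.5,-1,4,0],[0,-1,-11,1.5,-3,11,0],[0,-0.5,-17,1.5,-4.5,18,0],[0,0.6,-22.5,0,-6.1,24.3,0],[0,0.6,-26.3,-3,-6.1,24.3,0],[0,0.6,-26.3,-5,-6.1,24.3,0],[0,0.6,-26.3,-5,-6.1,24.3,0],[0,0.6,-26.3,-5,-6.1,24.3,0]]]' 30
python3 - <<'E'
from h import *
d=grab("wrist","w32");crop("w32",220,100,420,300,3)
p=env.observe()["position"];print(p,proj(d,[[p[0],p[1],.119]]))
E
```

```text
time_s: 37.22
position: [0.6758, -0.2615, 0.1846]
tool_rot: [[0.968, 0.003, -0.25], [0.25, 0.0, 0.968], [0.003, -1.0, -0.0]]
ft_force: [-0.2, 0.1, 1.2]
grip_width: 0.0428
[ 0.67588872 -0.26143696  0.18505911] [[321.90391412 200.41145522]]
```

View pics/w32_c220_100.png

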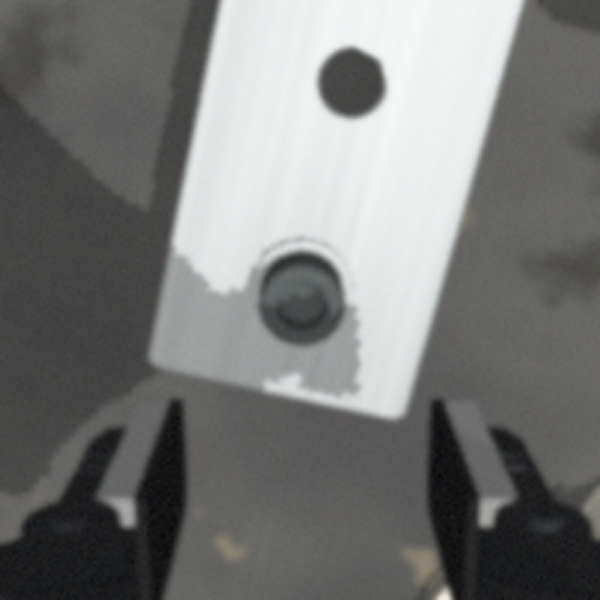

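```bash
python3 -m inch '[[[0,0,-0.05,-4,0,0,0],[0,0,-0.05,-7,0,0,0],[0,0,-0.05,-8.5,0,0,0],[0,0,-0.05,-8.5,0,0,0],[0,0,-0.05,-8.5,0,0,0]]]' 30
```

```text
time_s: 37.9
position: [0.6761, -0.2627, 0.1008]
tool_rot: [[0.968, 0.004, -0.25], [0.25, -0.001, 0.968], [0.004, -1.0, -0.002]]
ft_force: [0.0, -0.1, 0.2]
grip_width: 0.0428
```

```bash
python3 -m inch '[[[0,-0.05,0.04,-0.8,0,0,0],[0,-0.05,0.04,-1.3,0,0,0],[0,-0.05,0.04,-1.3,0,0,0],[0,-0.05,0.04,-1.3,0,0,0]]]' 30
```

```text
time_s: 38.4
position: [0.675, -0.2621, 0.0861]
tool_rot: [[0.968, 0.002, -0.25], [0.25, 0.001, 0.968], [0.002, -1.0, -0.0]]
ft_force: [-0.4, 0.1, 1.0]
grip_width: 0.0428
```

```bash
python3 -m inch '[[[-1,0.04,0,0.05,0,0,0],[-1,0.04,0,0.05,0,0,0],[-1,0.04,0,0.05,0,0,0],[-1,0.04,0,0.05,0,0,0],[-1,0.04,0,0.05,0,0,0]]]' 30
python3 -m inch '[[[-1,0,0,0,0,0,0],[-1,0,0,0,0,0,0]]]' 80
python3 - <<'E'
from h import *
grab("wrist","w33");crop("w33",240,180,400,340,4)
E
```

```text
time_s: 39.02
position: [0.6755, -0.2621, 0.0868]
tool_rot: [[0.968, 0.003, -0.25], [0.25, 0.0, 0.968], [0.003, -1.0, -0.0]]
ft_force: [1.5, 0.8, 4.7]
grip_width: 0.0223
time_s: 39.28
position: [0.6756, -0.2621, 0.0871]
tool_rot: [[0.968, 0.003, -0.25], [0.25, 0.0, 0.968], [0.003, -1.0, -0.001]]
ft_force: [-0.1, 0.0, 5.7]
grip_width: 0.0207
```

View pics/w33_c240_180.png

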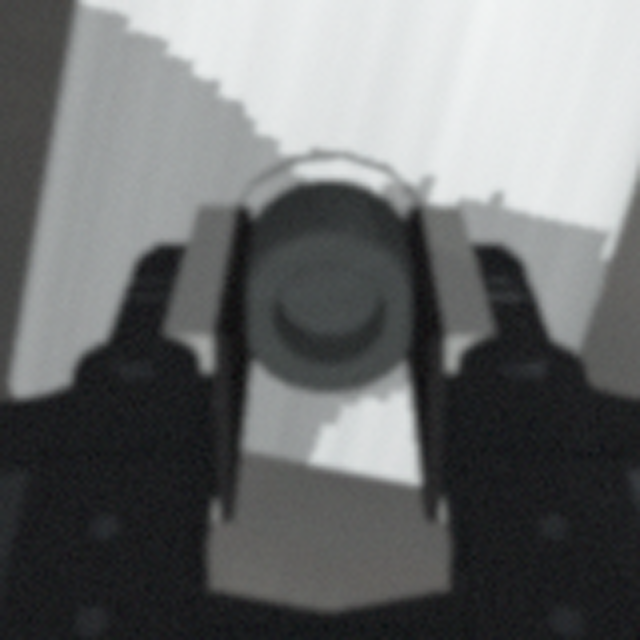

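```bash
python3 -m inch '[[[-1,0,0,3,0,0,0],[-1,0,0,7,0,0,0],[-1,0,0,11,0,0,0],[-1,0,2,15,0,0,0],[-1,-0.5,6,17,0,0,0],[-1,-1,11,17,0,0,0],[-1,-2,16,17,0,0,0],[-1,-3,21,17,0,0,0],[-1,-3,21,17,0,0,0]]]' 80
python3 - <<'E'
from fit import *
v=np.load("v.npy");F=frame(v[3]);R=tool(F[:,0],-F[:,2])
P=v[:3]+F@[-.0002,.114,.080];print(P);plan(P,R)
E
```

```text
time_s: 40.45
position: [0.6444, -0.0486, 0.2564]
tool_rot: [[0.967, 0.001, -0.254], [0.254, 0.001, 0.967], [0.001, -1.0, 0.001]]
ft_force: [0.4, -1.8, -1.4]
grip_width: 0.0203
[0.55981773 0.0871899  0.15570752]
shift cm [ -8.46  13.58 -10.07] turn [  6.19 -24.16  -0.36] |turn| 24.9
```

```bash
python3 -m inch '[[[-1,-3,4,0,1,-5,0],[-1,-6,8.5,-0.5,3,-12,-0.1],[-1,-8.5,13,-2,5,-20,-0.3],[-1,-8.5,13.6,-5,6.2,-24.2,-0.4],[-1,-8.5,13.6,-8,6.2,-24.2,-0.4],[-1,-8.5,13.6,-9.5,6.2,-24.2,-0.4],[-1,-8.5,13.6,-9.5,6.2,-24.2,-0.4],[-1,-8.5,13.6,-9.5,6.2,-24.2,-0.4]]]' 80
python3 look2.py 34 280 150 320 110
python3 - <<'E'
from fit import *
v=np.load("v.npy");F=frame(v[3]);R=tool(F[:,0],-F[:,2]);s=env.observe();print(F.T@(s["position"]-v[:3]))
P=v[:3]+F@[-.0002,.114,.080];plan(P,R)
E
```

```text
time_s: 41.45
position: [0.5608, 0.0835, 0.1619]
tool_rot: [[0.878, 0.412, -0.243], [0.219, 0.103, 0.97], [0.425, -0.905, 0.001]]
ft_force: [0.5, -0.4, -2.0]
grip_width: 0.0205
[0.00253045 0.11039082 0.08584601]
shift cm [-0.09  0.35 -0.65] turn [-0.06  0.15  0.31] |turn| 0.3
```

View pics/l34.png

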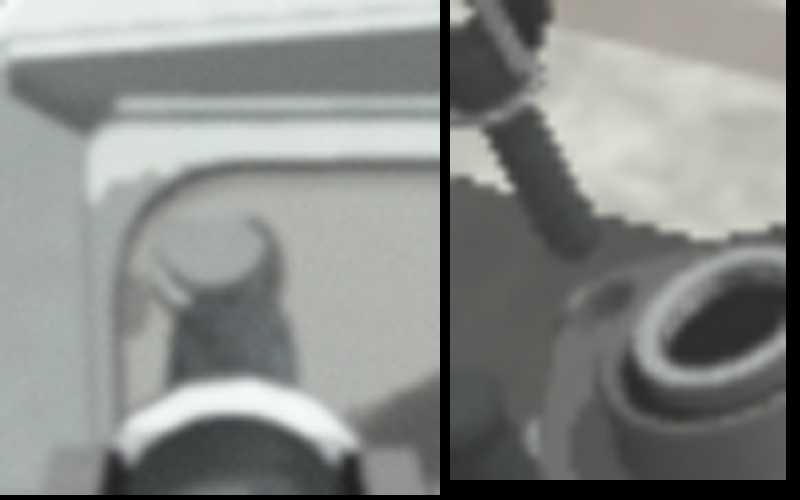

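View pics/w34.png

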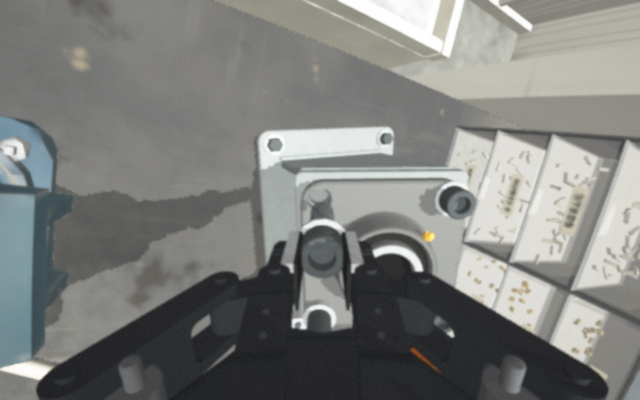

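```bash
python3 -m inch '[[[-1,-0.09,0.35,-0.4,0,0,0.3],[-1,0.1,0.4,-1,0,0,0.3],[-1,0.3,0.45,-1.5,0,0,0.3],[-1,0.3,0.45,-1.5,0,0,0.3],[-1,0.3,0.45,-1.5,0,0,0.3]]]' 80
python3 look2.py 35 280 150 320 110
python3 - <<'E'
from fit import *
v=np.load("v.npy");F=frame(v[3]);s=env.observe();print(F.T@(s["position"]-v[:3]))
E
```

```text
time_s: 42.18
position: [0.5634, 0.0885, 0.1464]
tool_rot: [[0.877, 0.411, -0.248], [0.224, 0.106, 0.969], [0.424, -0.906, 0.001]]
ft_force: [0.2, -0.2, -1.5]
grip_width: 0.0205
[-0.00066704  0.11437826  0.07016735]
```

View pics/l35.png

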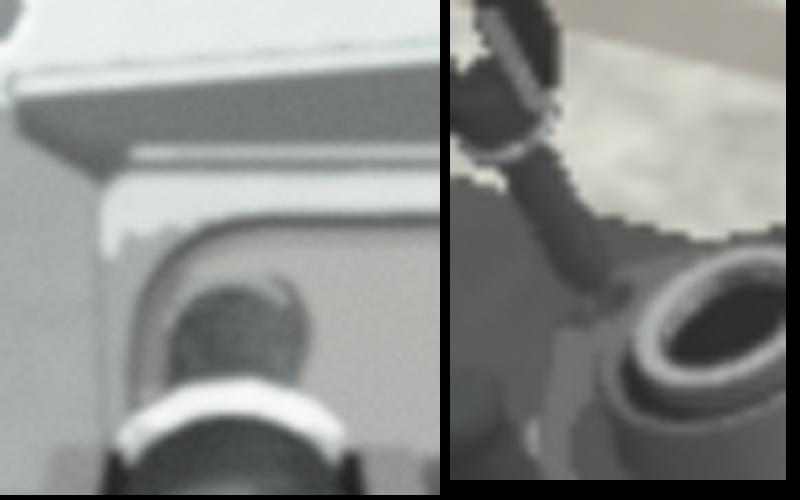

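```bash
python3 -m inch '[[[-1,0.12,0.0,-0.1,0,0,0],[-1,0.24,0.03,-0.33,0,0,0],[-1,0.24,0.03,-0.33,0,0,0]]]' 80
python3 look2.py 36 280 150 320 110
```

```text
time_s: 42.65
position: [0.5657, 0.0888, 0.1429]
tool_rot: [[0.878, 0.41, -0.248], [0.224, 0.106, 0.969], [0.424, -0.906, 0.001]]
ft_force: [0.5, -0.1, -1.5]
grip_width: 0.0204
```

View pics/l36.png

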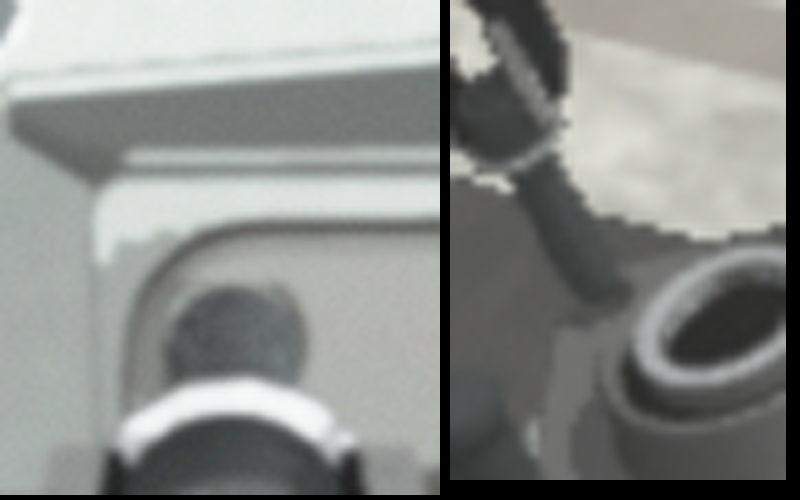

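```bash
python3 -m inch '[[[-1,0.08,0.02,-0.18,0,0,0],[-1,0.08,0.02,-0.18,0,0,0]]]' 80
python3 -m inch '[[[-1,0.08,0.02,-0.18,0,0,0],[-1,0.08,0.02,-0.18,0,0,0]]]' 80
python3 -m inch '[[[-1,0.08,0.02,-0.18,0,0,0],[-1,0.08,0.02,-0.18,0,0,0]]]' 80
python3 -m inch '[[[-1,0.08,0.02,-0.18,0,0,0],[-1,0.08,0.02,-0.18,0,0,0]]]' 80
```

```text
time_s: 43.0
position: [0.5665, 0.089, 0.1412]
tool_rot: [[0.877, 0.41, -0.248], [0.224, 0.106, 0.969], [0.424, -0.906, 0.001]]
ft_force: [-0.7, 1.0, -1.0]
grip_width: 0.0203
time_s: 43.25
position: [0.5673, 0.0892, 0.1394]
tool_rot: [[0.877, 0.41, -0.248], [0.224, 0.106, 0.969], [0.424, -0.906, 0.001]]
ft_force: [-0.1, -0.6, -1.9]
grip_width: 0.0204
time_s: 43.5
position: [0.568, 0.0893, 0.1375]
tool_rot: [[0.878, 0.41, -0.248], [0.224, 0.106, 0.969], [0.424, -0.906, 0.001]]
ft_force: [0.5, -0.1, -1.6]
grip_width: 0.0202
time_s: 43.75
position: [0.5689, 0.0895, 0.1357]
tool_rot: [[0.877, 0.41, -0.248], [0.224, 0.106, 0.969], [0.424, -0.906, 0.001]]
ft_force: [0.7, -0.8, -2.1]
grip_width: 0.0203
```

```bash
python3 -m inch '[[[-1,0.08,0.02,-0.18,0,0,0],[-1,0.16,0.04,-0.36,0,0,0],[-1,0.16,0.04,-0.36,0,0,0]]]' 80
python3 -m inch '[[[-1,0.1,0.03,-0.23,0,0,0],[-1,0.2,0.05,-0.45,0,0,0],[-1,0.2,0.05,-0.45,0,0,0]]]' 80
python3 look2.py 37 280 150 320 110
```

```text
time_s: 44.12
position: [0.5705, 0.09, 0.1321]
tool_rot: [[0.878, 0.41, -0.248], [0.224, 0.106, 0.969], [0.424, -0.906, 0.001]]
ft_force: [0.0, -1.7, -1.9]
grip_width: 0.0204
time_s: 44.5
position: [0.5725, 0.0905, 0.1276]
tool_rot: [[0.878, 0.41, -0.248], [0.224, 0.106, 0.969], [0.424, -0.906, 0.001]]
ft_force: [0.4, 0.0, -3.0]
grip_width: 0.0205
```

View pics/l37.png

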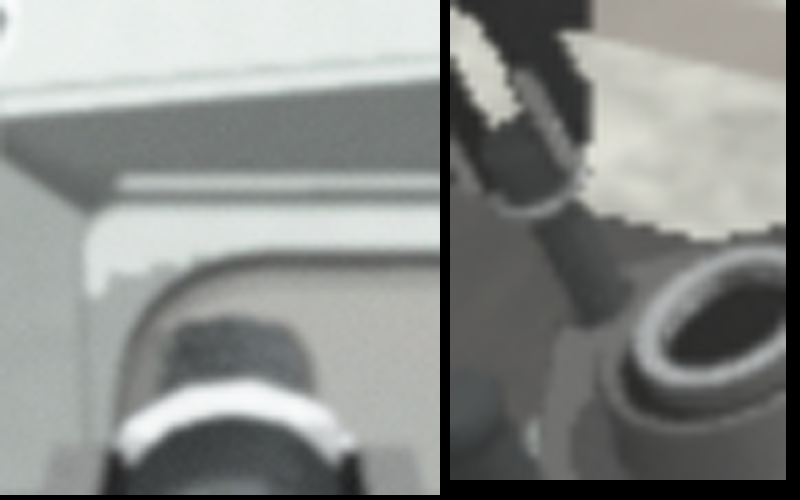

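Entering cleanly; continue.

```bash
python3 -m inch '[[[-1,0.1,0.03,-0.23,0,0,0],[-1,0.2,0.05,-0.45,0,0,0],[-1,0.2,0.05,-0.45,0,0,0]]]' 80
python3 -m inch '[[[-1,0.1,0.03,-0.23,0,0,0],[-1,0.2,0.05,-0.45,0,0,0],[-1,0.2,0.05,-0.45,0,0,0]]]' 80
python3 -m inch '[[[-1,0.1,0.03,-0.23,0,0,0],[-1,0.2,0.05,-0.45,0,0,0],[-1,0.2,0.05,-0.45,0,0,0]]]' 80
python3 -m inch '[[[-1,0.1,0.03,-0.23,0,0,0],[-1,0.2,0.05,-0.45,0,0,0],[-1,0.2,0.05,-0.45,0,0,0]]]' 80
python3 - <<'E'
from fit import *
v=np.load("v.npy");F=frame(v[3]);s=env.observe();print(F.T@(s["position"]-v[:3]))
E
```

```text
time_s: 44.98
position: [0.5745, 0.091, 0.1231]
tool_rot: [[0.877, 0.41, -0.248], [0.224, 0.106, 0.969], [0.424, -0.906, 0.001]]
ft_force: [0.3, -1.4, -2.6]
grip_width: 0.0202
time_s: 45.35
position: [0.5765, 0.0915, 0.1186]
tool_rot: [[0.877, 0.41, -0.248], [0.224, 0.106, 0.969], [0.424, -0.906, 0.001]]
ft_force: [0.3, -1.6, -3.0]
grip_width: 0.0207
time_s: 45.72
position: [0.5786, 0.092, 0.1141]
tool_rot: [[0.877, 0.41, -0.248], [0.224, 0.106, 0.969], [0.424, -0.906, 0.001]]
ft_force: [0.2, -2.6, -2.3]
grip_width: 0.02
time_s: 46.1
position: [0.5806, 0.0925, 0.1096]
tool_rot: [[0.877, 0.41, -0.248], [0.224, 0.106, 0.969], [0.424, -0.906, 0.001]]
ft_force: [1.4, -2.3, -3.0]
grip_width: 0.0202
[-0.0002822   0.11402394  0.02913449]
```

```bash
python3 -m inch '[[[-1,0.1,0.02,-0.23,0,0,0],[-1,0.2,0.04,-0.45,0,0,0],[-1,0.2,0.04,-0.45,0,0,0]]]' 80
python3 -m inch '[[[-1,0.1,0.03,-0.23,0,0,0],[-1,0.2,0.05,-0.45,0,0,0],[-1,0.2,0.05,-0.45,0,0,0]]]' 80
python3 -m inch '[[[-1,0.1,0.03,-0.23,0,0,0],[-1,0.2,0.05,-0.45,0,0,0],[-1,0.2,0.05,-0.45,0,0,0]]]' 80
python3 -m inch '[[[-1,0.1,0.03,-0.23,0,0,0],[-1,0.2,0.05,-0.45,0,0,0],[-1,0.2,0.05,-0.45,0,0,0]]]' 80
python3 look2.py 38 280 150 320 110
```

```text
time_s: 46.48
position: [0.5825, 0.093, 0.1051]
tool_rot: [[0.877, 0.41, -0.248], [0.224, 0.106, 0.969], [0.424, -0.906, 0.001]]
ft_force: [1.0, -2.1, -2.3]
grip_width: 0.0201
time_s: 46.85
position: [0.5846, 0.0934, 0.1006]
tool_rot: [[0.877, 0.41, -0.248], [0.224, 0.106, 0.969], [0.424, -0.906, 0.001]]
ft_force: [1.8, -2.3, -2.5]
grip_width: 0.0206
time_s: 47.22
position: [0.5866, 0.0939, 0.0961]
tool_rot: [[0.877, 0.411, -0.248], [0.224, 0.106, 0.969], [0.424, -0.906, 0.001]]
ft_force: [2.6, -3.5, -2.0]
grip_width: 0.0198
time_s: 47.6
position: [0.5886, 0.0944, 0.0916]
tool_rot: [[0.877, 0.411, -0.248], [0.224, 0.106, 0.969], [0.424, -0.906, 0.001]]
ft_force: [1.6, -3.6, -2.7]
grip_width: 0.0205
```

View pics/l38.png

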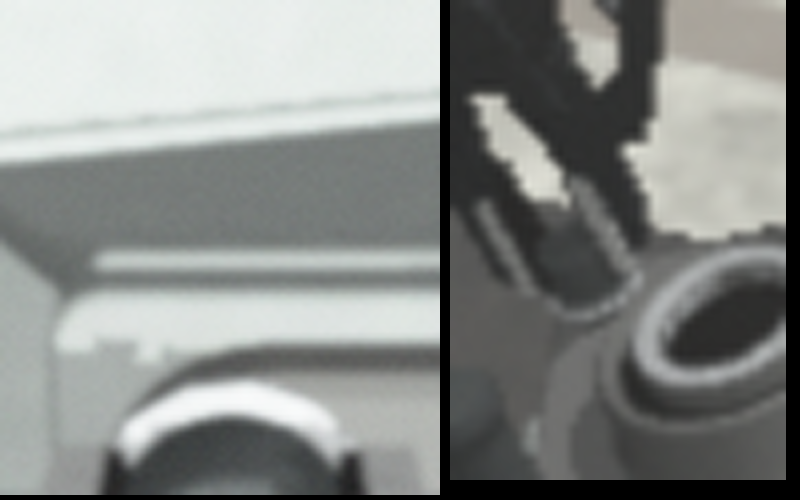

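```bash
python3 -m inch '[[[-1,0.06,0.01,-0.12,0,0,0],[-1,0.08,0.01,-0.18,0,0,0]]]' 80
python3 -m inch '[[[-1,0.05,0.01,-0.1,0,0,0],[-1,0.05,0.01,-0.1,0,0,0]]]' 80
python3 -m inch '[[[-1,0.05,0.01,-0.1,0,0,0],[-1,0.05,0.01,-0.1,0,0,0]]]' 80
python3 -m inch '[[[-1,0.05,0.01,-0.1,0,0,0],[-1,0.05,0.01,-0.1,0,0,0]]]' 80
```

```text
time_s: 47.95
position: [0.5893, 0.0945, 0.0901]
tool_rot: [[0.877, 0.411, -0.248], [0.224, 0.106, 0.969], [0.424, -0.906, 0.001]]
ft_force: [0.1, -3.9, -0.2]
grip_width: 0.0201
time_s: 48.2
position: [0.5898, 0.0946, 0.089]
tool_rot: [[0.877, 0.411, -0.248], [0.224, 0.106, 0.969], [0.424, -0.906, 0.001]]
ft_force: [-0.6, -3.7, -0.3]
grip_width: 0.02
time_s: 48.45
position: [0.59, 0.0946, 0.0888]
tool_rot: [[0.877, 0.411, -0.248], [0.225, 0.106, 0.969], [0.425, -0.905, 0.001]]
ft_force: [-8.0, -5.4, 8.9]
grip_width: 0.0201
time_s: 48.7
position: [0.5902, 0.0946, 0.0886]
tool_rot: [[0.877, 0.411, -0.249], [0.225, 0.106, 0.969], [0.425, -0.905, 0.0]]
ft_force: [-15.5, -9.2, 20.2]
grip_width: 0.0204
```

```bash
python3 -m inch '[[[-1,0,0,0,0,0,0],[0.0,-0.04,-0.01,0.09,0,0,0],[0.0,-0.04,-0.01,0.09,0,0,0],[0.0,-0.04,-0.01,0.09,0,0,0],[0.0,-0.04,-0.01,0.09,0,0,0]]]' 80
python3 -m inch '[[[0.0,-0.6,-0.15,1.4,0,0,0],[0.0,-1.3,-0.35,2.8,0,0,0],[0.0,-2.4,-0.65,5.4,0,0,0],[0.0,-3.7,-1,8.2,0,0,0],[0.0,-5,-1.3,11,0,0,0],[0.0,-5,-1.3,12,0,0,0]]]' 80
python3 - <<'E'
from h import *
grab("scene","s40");crop("s40",290,100,420,200,6);grab("wrist","w40");crop("w40",240,100,480,320,3)
E
```

```text
time_s: 49.32
position: [0.5904, 0.0949, 0.0877]
tool_rot: [[0.877, 0.41, -0.248], [0.224, 0.106, 0.969], [0.424, -0.906, 0.001]]
ft_force: [-0.6, -0.7, -0.6]
grip_width: 0.0427
time_s: 50.08
position: [0.5401, 0.0815, 0.2105]
tool_rot: [[0.876, 0.414, -0.248], [0.224, 0.105, 0.969], [0.427, -0.904, -0.0]]
ft_force: [-0.5, -0.1, 0.3]
grip_width: 0.0426
```

View pics/s40_c290_100.png

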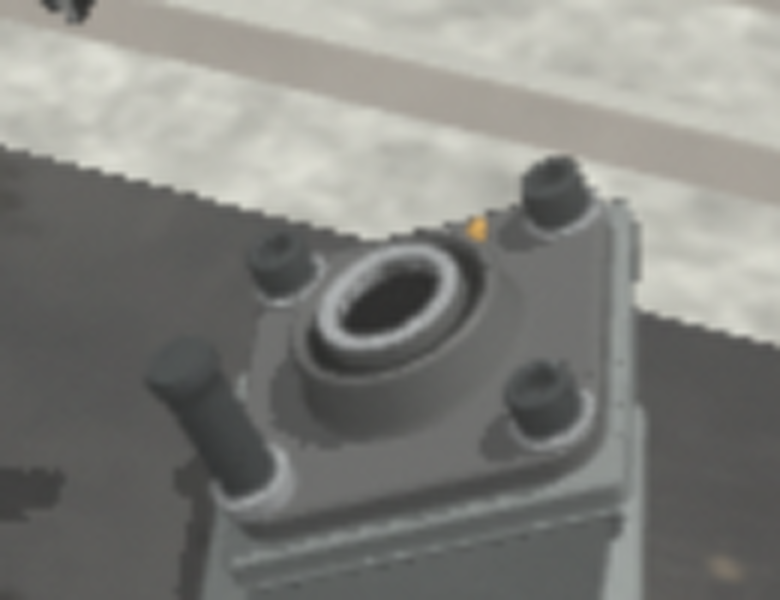

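View pics/w40.png

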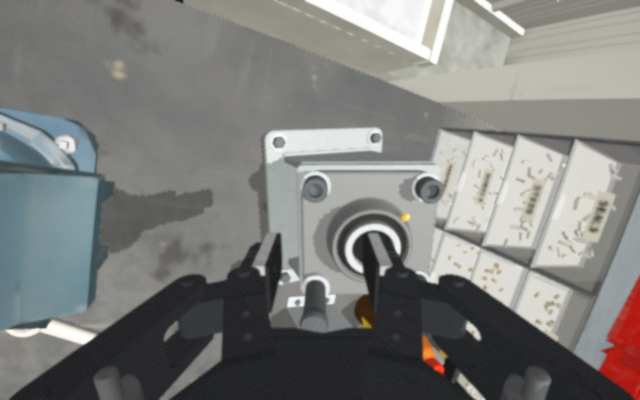

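```bash
python3 - <<'E'
from h import *
from fit import *
s=load("s40");v=np.load("v.npy");v[:3]+=frame(v[3])@[0,0,.005];F=frame(v[3])
im=cv2.imread("pics/s40.png")[110:200,300:400];S=7;im=cv2.resize(im,None,fx=S,fy=S,interpolation=cv2.INTER_CUBIC)
th=np.linspace(0,2*np.pi,60)
for c,zz in(((0,0),((0,.015),(.008,.015),(.008,.011),(.058,.011),(.058,.0125),(.068,.0125))),((.11,0),((0,.015),(.003,.015),(.003,.012),(.019,.012))),((0,.11),((0,.015),(.003,.012),(.019,.012)))):
    for z,r in zz:
        P=v[:3]+np.c_[c[0]+r*np.cos(th),c[1]+r*np.sin(th),0*th+.014+z]@F.T
        p=(proj(s,P)-(300,110)+.5)*S;cv2.polylines(im,[p.astype(int)],False,(0,255,255),1)
cv2.imwrite("pics/o40.png",im)
E
```

```text
(no output)
```

View pics/o40.png

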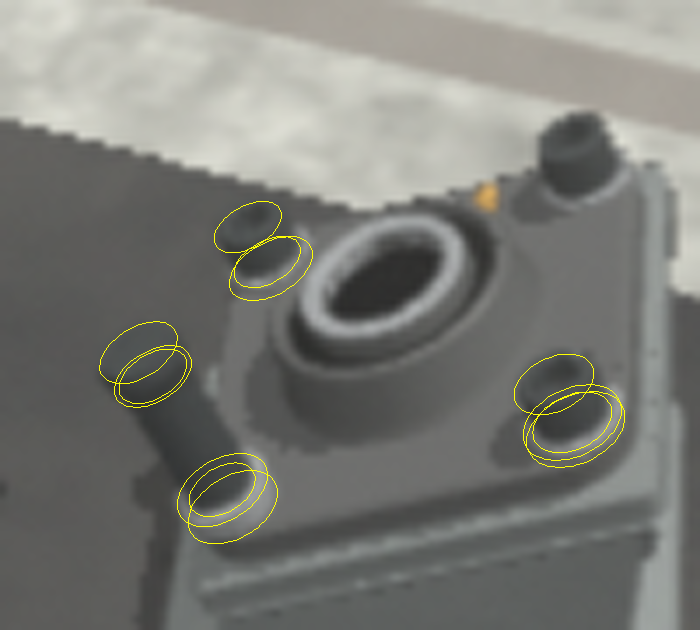

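```bash
python3 - <<'E'
from h import *
im=cv2.imread("pics/s40.png")[150:192,308:350];cv2.imwrite("pics/zz40.png",cv2.resize(im,None,fx=14,fy=14,interpolation=cv2.INTER_CUBIC))
E
```

```text
(no output)
```

View pics/zz40.png

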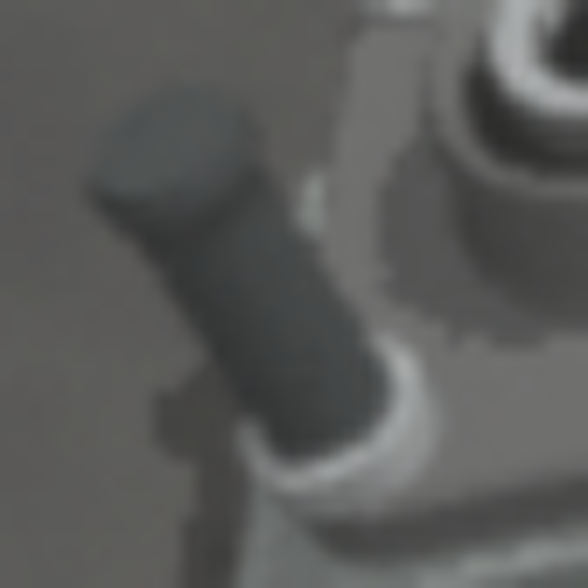

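```bash
python3 - <<'E'
from h import *
a=cv2.imread("pics/scene0.png").astype(int);b=cv2.imread("pics/s40.png").astype(int)
for n,(x0,y0,x1,y1) in dict(bottle=(375,200,420,285),ratchet=(198,192,262,258)).items():print(n,np.abs(a-b)[y0:y1,x0:x1].mean())
s=env.observe();print(s["time_s"],s["ft_force"],s["grip_width"])
print(env.close_job())
E
```

```text
bottle 1.991372549019608
ratchet 11.608743686868687
50.175 [ 1.1135708   0.00930334 -0.34768391] 0.04249170276481477
the job is handed in; nothing more can be done
None
```

```bash
python3 - <<'E'
import cv2,numpy as np
a=cv2.imread("pics/scene0.png")[170:280,180:290];b=cv2.imread("pics/s40.png")[170:280,180:290]
cv2.imwrite("pics/r.png",cv2.resize(np.hstack([a,b]),None,fx=3.5,fy=3.5))
E
```

```text
(no output)
```

View pics/r.png

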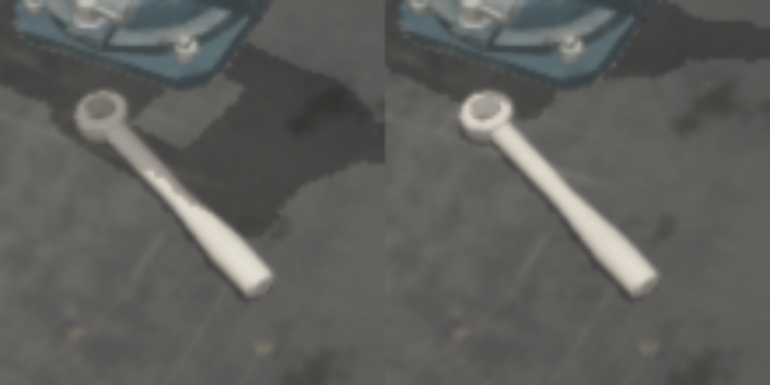

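The job is done and was handed in at 50.2 s, with the gripper open and clear of everything. I worked the drift through the lower right hole and swung the flange back into line. I then pushed the drift in to its shoulder and left it there, and put the two screws into the upper right and lower left holes.

**Checks that agreed:**
- All three parts ended on a firm stop, at about 20–26 N. The two screws stopped at nearly the same height above the face.
- The last pictures show the drift's shoulder and both washers on the flange. The drift's lean matches the face normal to about a degree.
- The oil bottle's picture is unchanged. The ratchet area differed only because the arm's shadow had moved off it. I looked at that after handing in, and the ratchet lies where it was.

**Checks that disagreed:**
- The wrist camera put the plate about 5 mm lower than contact showed. The scene camera agreed better with contact, so I made the final alignments by comparing tip and hole in the pictures, plus force.
- The fingertips stand roughly 15 mm behind the reported TCP. Because of that, the first try at a screw closed just above its head without disturbing it, and I gripped again lower down.
- While I held the drift it seemed tilted by about 2 degrees. I corrected for this before pushing it in.

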